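# Slacken a left-hand vent plug to its engraved mark with an L-shaped hex key

## Task

Slacken the stiff vent plug of the gas manifold - the one with notches cut in its collar, the sign of a left-hand thread - by turning it clockwise until the line engraved on it meets the line engraved on its brass boss, and leave the plain plug and everything else alone. The hex key lies flat, the wrong way to use: hang it by its long arm in a free place of the grey notched rest, let go so that its short arm drops to point down, then take it again by the long arm, seat the short arm fully in the plug's hex and use the long arm as the lever. Afterwards hang the key back in the rest in the same way, short arm down, and let it go.

Things in the scene. Friction and masses are not known exactly. Their poses are not given: they have to be found in the camera images.
- key_mid (a point): centre of the long arm of the L-shaped hex key: dark steel, 12 mm across flats, arms 137 and 57 mm over all, 190 g. Axes: x along the long arm from bend to free end, short arm along -y. The arms' centre lines meet 65.5 mm towards -x; free end 65.5 mm towards +x. Starts flat on the bench (z up, centre line 6 mm high). Hanging short arm down (y up), two flats of the long arm stand upright
- key_tip (a point): centre of the end face of the key's short arm, 51 mm along -y from the long arm's centre line (axes as key_mid). The short arm's hexagon has a corner in line with the long arm. The key balances 47 mm from where its centre lines meet, measured along the long arm
- rack: fixed grey rest for rods: base 110 x 160 mm; two upright end plates, 6 mm thick, at x = -40 and +40 mm, tops 84 mm high, each with three slippery V notches (120 degrees, 32 mm wide, bottoms 75 mm high) at y = -45, 0, +45 mm. Origin: centre of the underside. A glass rod lies in the notch at y = -45
- rest_notch (a point): point midway between the end plates over the notch at y = +45 mm, the one with a clear swing for the short arm, 82 mm above the bench, where a hung key's centre line comes to lie; axes of the rest, a bar lies along x. The key laid in here flat with its bend 8 to 25 mm outside a plate's outer face rolls over when let go, until its short arm hangs straight down
- vent_socket (a point): centre of the mouth of the vent plug's hex socket, 102 mm above the bench: 12.8 mm across flats, 16 mm deep including a 4 mm lead-in bevel; 11 mm deep is seated. The steel plug's collar, 36 mm across, has six V notches in its edge; its top is 9.5 mm above a brass boss 48 mm across. Axes level and fixed to the boss, whose engraved line lies in the direction of -x from here
- vent_plug (a joint): turn of the vent plug in rad, growing clockwise seen from above: 0 when its engraved line meets the boss's line, -1.3 to -0.8 at the start. Clockwise slackens. Stiff, about 1 N m all the way; stays where left; the key has up to 0.1 rad of play in it. A corner of the hex lies on the plug's line: the key enters with its long arm along that line or any multiple of 60 degrees from it
- manifold: fixed aluminium gas manifold block, 60 mm (x) by 250 mm (y), its top 80 mm above the bench, both plugs on its top face; gauge on its near face, two valves on its far face, all lower than the plugs' tops. Origin on the bench under the block. The key seated in a plug swings clear of all of it
- blank_socket (a point): centre of the mouth of the plain plug's socket: the same plug without notches and line, 100 mm from the vent plug on the block; which of them is nearer the gauge changes
- blank_plug (a joint): turn of the plain plug in rad, within 0.1 of 0 at the start: to be left alone
- glass_rod: bystander: straight glass stirring rod, 8 mm thick, 170 mm long, lying in the rest's notch at y = -45 mm; it sticks out about 42 mm past both end plates; origin at its underside, half-way along
- petri_dish: bystander: closed petri dish, 93 mm across, 15 mm high; origin at the centre of its underside
- seal_washer: bystander: copper sealing washer, 34 mm across, 4 mm thick; origin at the centre of its underside
- syringe: bystander: plastic syringe lying down, 122 mm long, 32 mm wide at its flange; origin under its middle
- screwdriver: bystander: screwdriver with a black handle, 180 mm long; origin under its middle
- tip_box: bystander: closed box of pipette tips, 85 x 118 mm, 62 mm high; origin at the centre of its underside
There are look-alikes about, which are no part of the job. Several things look just like the part that bears key_mid: the one meant starts farthest to the robot's right.

How it is judged:
On the way, in this order (a step that is already met when the one before it is completed fails the run):
1. the key hangs in the rest, let go, its short arm pointing down (x of key_mid in the frame of rack between -0.03 and 0.03 m and y of key_mid in the frame of rack between -0.06 and 0.06 m and z of key_mid in the frame of rack between 0.074 and 0.092 m and angle between key_mid's own y axis and vertical below 0.26 rad and contact force between hex_key and the fingers below 0.3 N and linear speed of hex_key below 0.05 m/s and angular speed of hex_key below 0.5 rad/s), for 0.2 s.
2. the key's short arm is seated in the vent plug, 11 mm deep or more, the long arm level (horizontal distance between key_tip and vent_socket below 0.004 m and z of key_tip in the frame of vent_socket below -0.011 m and angle between key_mid's own y axis and vertical below 0.2 rad), for 0.2 s.
3. with the key seated in it, the vent plug has been turned clockwise until its line meets the boss's line within 0.12 rad (all of step 2 and value of joint vent_plug between -0.12 and 0.12 rad), for 0.2 s.
At the end, for the whole second after the job is handed in: the vent plug's line is within 0.12 rad of the boss's line, and the key hangs at rest in the rest, let go: long arm across both end plates (its centre within 30 mm of midway between them, 74 to 92 mm above the bench), short arm pointing down within 15 degrees (all of step 1 and value of joint vent_plug between -0.12 and 0.12 rad and velocity of joint vent_plug between -0.05 and 0.05 rad/s); the robot touches nothing.
It fails at once if the plain plug is turned (beyond 0.25 rad either way; it starts within 0.1) (value of joint blank_plug above 0.25 rad or value of joint blank_plug below -0.25 rad).
It fails at once if the vent plug is tightened: turned counter-clockwise beyond -1.45 rad (value of joint vent_plug below -1.45 rad).
It fails at once if a bystander is moved by more than 30 mm (distance of any of glass_rod, petri_dish, seal_washer, syringe, screwdriver, tip_box from where it was at the start of the episode above 0.03 m).
It also fails if it takes over 67 s, if anything falls off the work surface, if the arm or the gripper's body presses on something with over 40 N, if the wrist force passes 120 N, or if a joint passes its speed limit or range.

## Robot

A 6-joint arm with a two-finger parallel gripper is mounted at the origin on the work surface. World frame = base frame: x ahead of the robot, y to its left, z up, the work surface at z = 0. Lengths are in m, angles in rad, forces in N, time in s.
With the tool pointing down it reaches from about 0.35 to 0.775 m from the base axis. Payload 5.5 kg.
Tool frame: the origin (TCP) lies midway between the tips of the shut fingers; the grasp point (between the pads) lies 19 mm behind it; z points along the fingers, y is the direction in which the jaws open and shut (so a half turn about z gives the same grasp; the last joint's range is limited). The gripper opens to 85 mm and grips with 20 to 120 N. Pads are 22 mm wide; open, the fingers measure 114 mm over their backs; the gripper's body (76 mm by 85 mm) begins 54 mm behind the grasp point. The pads swing forward as they close: fully open they stand 13 mm farther back than shut.
Start: joints at [-1.257, 0.313, 0.046, 1.304, 0, 1.431], TCP at [0.252, -0.517, 0.195] pointing down, gripper open.
Joint ranges: [-2.76, 2.76], [-0.86, 1.69], [-1.03, 1.26], [-2.2, 2.34], [-1.47, 1.5], [-3.14, 3.14]. Speed limits (rad/s): [2.57, 2.57, 3.14, 3.14, 3.14, 3.14].

## Interface

Orientations are given as a unit quaternion [w, x, y, z].
In Python, from workcell import env gives the robot as it stands.
- The arm moves only by the shell command python3 -m pendant 'ROWS' [FORCE]. ROWS is JSON, a list of rows, each a list of 3 entries, a list of its own where there are three numbers: the shift along the tool's x, y, z each as a share of 20 mm, from -1 to 1, then the turn about the tool's z as a share of 6 degrees, from -1 to 1, then the closure, from -1 (fully open) to 1 (shut). In form: [[[tx, ty, tz], turn, claw], ...]. A call has 1 to 12 rows; each row shifts and turns the commanded pose from where the row before left it, along the tool's axes as they then stand; what a row does not reach is not made up. A row lasts 1/8 s, in which the tool goes at most 62.5 mm and 10.7 degrees, less where a joint would pass 70% of its speed; a pose out of reach is approached as far as the arm can. A call with a number of a shift or a turn outside -1 to 1 is refused whole. A call with a gripper value outside its range is refused whole. The fingers move at their own pace and stop on an object; FORCE is the grip in N (left out, the last holds). Time passes only in rows, so rows that do not move let the fingers close. It gives the time, the measured TCP pose, the force and the opening at its end, in the units of the state.
- env.get_state(): the state, without advancing time (a new reading comes with each control period).
- env.read_camera(name): name is "scene" or "top" or "wrist"; returns a dict with "color" (420x560x3 uint8, blue, green, red), "mtx" (3x3 intrinsics, pixels), "k1" (the pictures are not rectified: a ray, as slopes to the right and down, at radius r is drawn at 1 + k1 r^2 times it, then the intrinsics apply), "view" (4x4, takes a point from world to camera coordinates). Camera axes: x right, y down, z forward; pixel columns grow to the right and rows downward; lengths in m; the calibration is good to about 2 mm. A picture is of the moment at which its call begins. There is no depth.
- env.hand_in(): hands the job in, once; it reports no verdict.
Trained networks look in the newest picture that a camera, given by its name, has taken for a name from the list of things; names that differ only in an ending like _2 or _b are one class to them, and where a whole thing is asked for, a point or a joint stands for the part that bears it (a point fixed in the world has none). Each returns a list of dicts, best first, with "p" (0 to 1); they miss things now and then, are a little off and sometimes report something else, mostly with a low value. They report only what shows in the picture. A call takes as long as a camera call. They do not tell look-alikes from the thing itself.
- env.boxes_of(camera, thing): "location" ([column, row] in pixels, amid what is visible of it).
- env.cut_out(camera, thing): "region" (420x560 bool, what is visible of it) and "location" ([column, row] in pixels, amid what is visible of it).
The state is a dict: "clock": time; "joint_pos": joint angles; "qvel": joint speeds; "tau": joint torques, N m; "tcp_pos": TCP position; "orientation": TCP orientation; "wrist_force": force on the tool from outside, world axes, zero at the start; "ft_torque": the same for the moment, N m; "finger_gap": finger opening in m.
Only numpy, scipy, OpenCV 4.12 (cv2) and the standard library are available. Lean on these libraries where they do the work, as an engineer would, in place of code of your own. Each camera call takes 0.05 s, during which the arm holds its last target.

## Working session

There is one attempt and no reset: what is moved stays moved. The work goes in short steps, Python scripts to look and compute and a shell command to move; the robot and the scene stay as the last step left them, time stands still between calls to the robot, and variables do not carry over. Pictures are saved under pics/ and viewed, and the job is handed in when it is done.

```bash
ls; mkdir -p pics
python3 - <<'E'
from workcell import env
import cv2
print(env.get_state())
for n in ("scene","top","wrist"):
    c=env.read_camera(n); cv2.imwrite(f"pics/{n}0.png",c["color"]); print(n,c["mtx"].tolist(),c["k1"],c["view"].tolist())
E
```

```text
pics
{'clock': 0.0, 'joint_pos': array([-1.25660481e+00,  3.14006753e-01,  4.49656047e-02,  1.30362069e+00,
       -2.92932808e-05,  1.43118548e+00]), 'qvel': array([ 0.00032868,  0.00140373, -0.00073932, -0.00153063, -0.00016149,
       -0.00043386]), 'tau': array([-4.14792203e-04, -4.80628788e+01,  2.98531884e+01,  1.93266990e-02,
       -3.57485497e-06, -6.14897520e-07]), 'tcp_pos': array([ 0.25186291, -0.51624146,  0.19369987]), 'orientation': array([-9.27926443e-04,  9.74367753e-01,  2.24959134e-01, -9.59079776e-05]), 'wrist_force': array([-0.36516982,  0.03639361,  0.34373222]), 'ft_torque': array([-0.01046785,  0.01958566,  0.02902626]), 'finger_gap': 0.08507660245962854}
scene [[424.3148408714392, 0.0, 282.6621401931185], [0.0, 424.3148408714392, 205.8493329827297], [0.0, 0.0, 1.0]] -0.08235528075156834 [[0.3252518302725526, 0.9456129155139585, 0.0052403165501471805, -0.23212579229333397], [0.5914372194808462, -0.19909979487309254, -0.7813842122120576, -0.19528478034913246], [-0.7378436570962171, 0.25724596341766687, -0.6240282461461151, 1.4404363952426011], [0.0, 0.0, 0.0, 1.0]]
top [[492.4602204134864, 0.0, 284.67508571306723], [0.0, 492.4602204134864, 212.54784775696427], [0.0, 0.0, 1.0]] -0.03197627188392703 [[0.011575153955392735, -0.9997977169432694, -0.01644813077328401, 0.10223220518868152], [-0.9835289132616605, -0.00841641189885662, -0.18055481380756913, 0.5177111503480876], [0.18037985638437054, 0.01826716195184359, -0.9834273832901841, 1.4133083969946998], [0.0, 0.0, 0.0, 1.0]]
wrist [[301.621961644771, 0.0, 282.2385815804087], [0.0, 301.621961644771, 209.35735082843496], [0.0, 0.0, 1.0]] -0.06123741790203342 [[0.4373976549599537, -0.899267127020545, -0.0013876944005023707, -0.5733575934778913], [-0.8578914863572914, -0.417734519472094, 0.2991990455818617, -0.03875040185634294], [-0.2696395539812577, -0.12967846969190588, -0.9541897114448231, 0.3794747150002901], [0.0, 0.0, 0.0, 1.0]]
```

View pics/scene0.png

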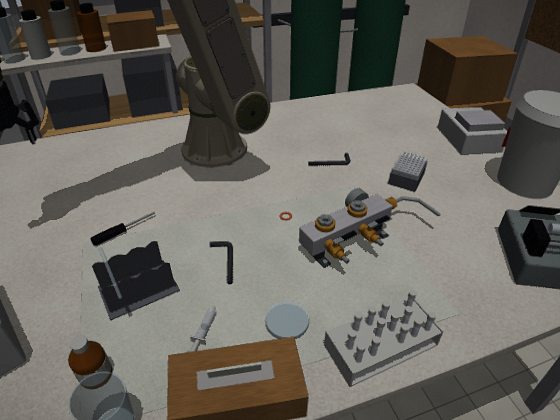

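View pics/top0.png

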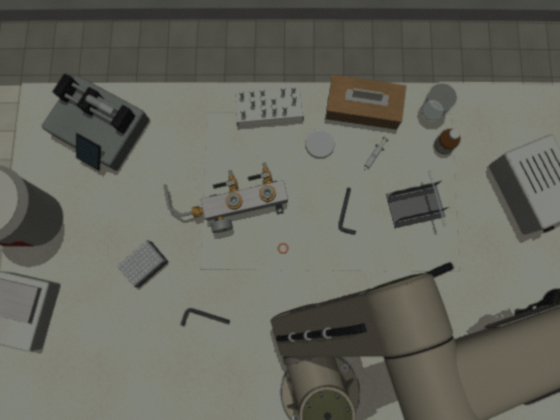

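View pics/wrist0.png

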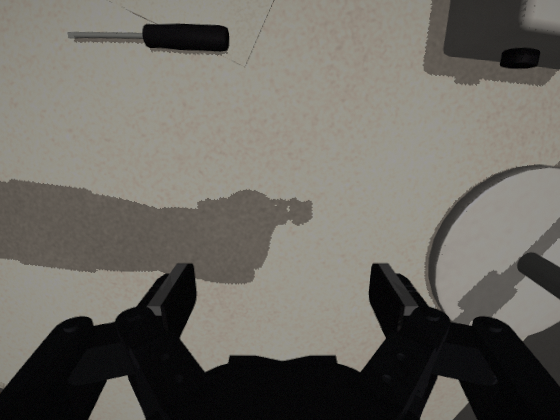

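```bash
cat > h.py <<'E'
from workcell import env
import cv2, numpy as np
def undist(c,p):
    K=np.array(c["mtx"]); d=np.array([(p[0]-K[0,2])/K[0,0],(p[1]-K[1,2])/K[1,1]])
    r=np.linalg.norm(d); u=r
    for _ in range(20): u=r/(1+c["k1"]*u*u)
    return d*(u/r if r>0 else 1)
def ray(c,p):
    V=np.array(c["view"]); R=V[:3,:3]; t=V[:3,3]
    s=undist(c,p); return -R.T@t, R.T@np.array([s[0],s[1],1])
def at_z(c,p,z):
    o,d=ray(c,p); return o+d*(z-o[2])/d[2]
def proj(c,P):
    V=np.array(c["view"]); q=V[:3,:3]@np.array(P)+V[:3,3]
    s=q[:2]/q[2]; s=s*(1+c["k1"]*(s@s)); K=np.array(c["mtx"])
    return np.array([K[0,0]*s[0]+K[0,2],K[1,1]*s[1]+K[1,2]])
def tri(cs,ps):
    A=np.zeros((3,3));b=np.zeros(3)
    for c,p in zip(cs,ps):
        o,d=ray(c,p); d=d/np.linalg.norm(d); M=np.eye(3)-np.outer(d,d); A+=M;b+=M@o
    return np.linalg.solve(A,b)
def crop(c,x0,y0,x1,y1,s,name,gain=1.6):
    im=np.clip(c["color"][y0:y1,x0:x1].astype(float)*gain,0,255).astype(np.uint8)
    im=cv2.resize(im,None,fx=s,fy=s,interpolation=cv2.INTER_CUBIC); cv2.imwrite(name,im)
E
python3 - <<'E'
from h import *
t=env.read_camera("top"); s=env.read_camera("scene")
crop(t,300,160,480,260,4.4,"pics/t1.png",2.2)
crop(s,85,210,255,330,4.6,"pics/s1.png",2)
crop(t,190,160,300,240,7,"pics/t2.png",2)
crop(s,290,180,410,270,6.5,"pics/s2.png",1.8)
for cam,c in(("top",t),("scene",s)):
  for n in ("key_mid","rack","rest_notch","vent_socket","blank_socket","manifold","glass_rod","vent_plug","petri_dish","seal_washer","syringe","screwdriver","tip_box","key_tip"):
    print(cam,n,[(np.round(d["location"],1).tolist(),round(d["p"],2)) for d in env.boxes_of(cam,n)])
E
```

```text
top key_mid [([200.9, 317.9], 0.83), ([343.6, 213.6], 0.52)]
top rack [([416.4, 208.7], 0.72)]
top rest_notch [([412.9, 204.2], 0.78)]
top vent_socket [([267.1, 195.1], 0.49)]
top blank_socket [([235.9, 203.5], 0.65), ([413.5, 205.8], 0.46)]
top manifold [([227.6, 204.9], 0.91)]
top glass_rod []
top vent_plug [([227.5, 205.4], 0.38)]
top petri_dish [([320.2, 142.3], 0.72)]
top seal_washer [([282.1, 245.3], 0.52)]
top syringe [([374.7, 155.4], 0.51)]
top screwdriver [([440.0, 269.6], 0.6)]
top tip_box [([142.6, 265.0], 0.83)]
top key_tip [([200.1, 315.8], 0.65), ([343.3, 218.1], 0.58), ([266.5, 192.0], 0.19)]
scene key_mid [([226.7, 254.7], 0.71), ([333.9, 161.2], 0.63)]
scene rack [([134.0, 279.9], 0.68)]
scene rest_notch [([137.3, 278.2], 0.62), ([410.0, 171.4], 0.31)]
scene vent_socket [([357.7, 211.6], 0.71), ([321.9, 223.2], 0.58)]
scene blank_socket [([358.6, 209.5], 0.6)]
scene manifold [([353.9, 225.1], 0.69)]
scene glass_rod [([115.9, 284.5], 0.53)]
scene vent_plug [([325.4, 219.1], 0.67), ([202.2, 329.7], 0.23)]
scene petri_dish [([286.8, 319.4], 0.92), ([350.5, 224.8], 0.66)]
scene seal_washer [([323.9, 223.8], 0.61), ([352.7, 225.9], 0.45)]
scene syringe [([200.7, 328.6], 0.73)]
scene screwdriver [([111.6, 233.9], 0.64)]
scene tip_box [([409.4, 172.4], 0.79), ([137.3, 278.6], 0.65)]
scene key_tip [([227.9, 259.6], 0.6), ([333.4, 158.3], 0.5)]
```

View pics/t1.png

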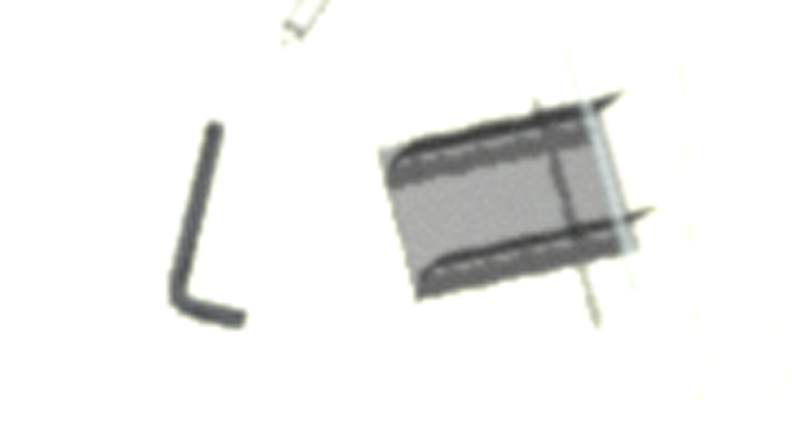

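View pics/s1.png

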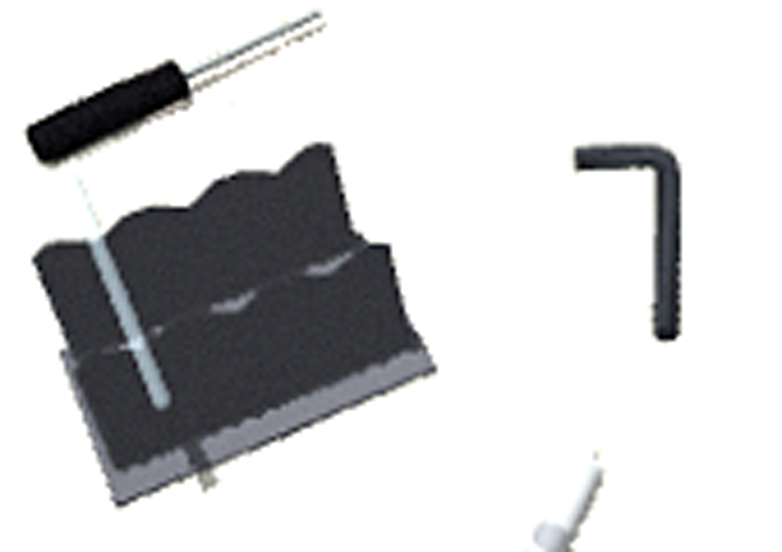

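View pics/t2.png

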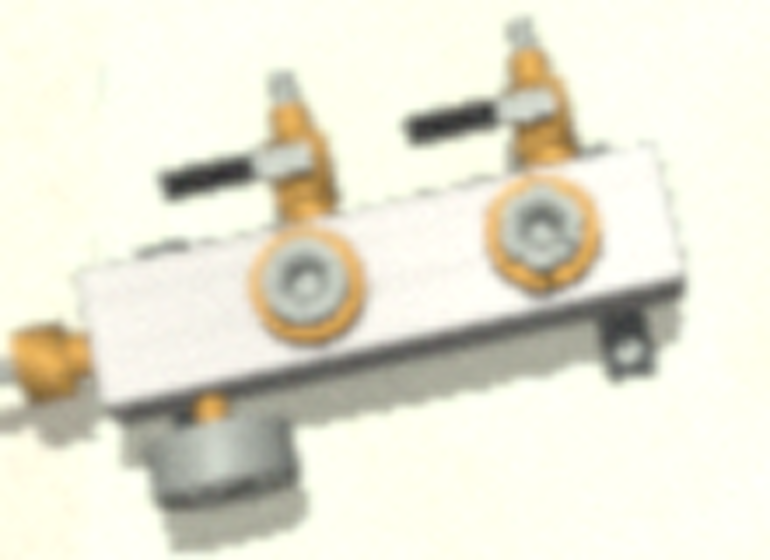

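View pics/s2.png

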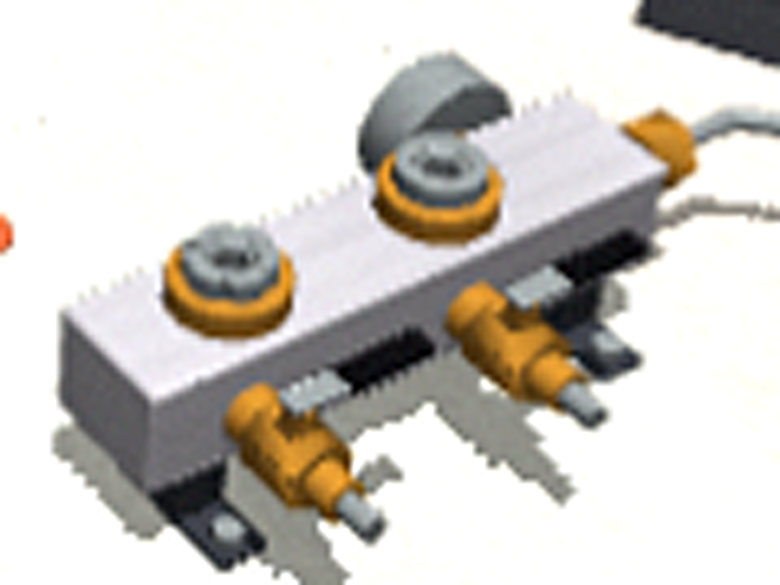

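```bash
cat > fit.py <<'E'
from h import *
from scipy.optimize import minimize
def hexpts(L0,L1): pass
def key_polys(c,x,y,th,S=6,flat=True):
    # convex pieces of flat key: long arm, short arm  (centreline z=6)
    a=np.array([np.cos(th),np.sin(th)]); b=np.array([-np.sin(th),np.cos(th)])
    def piece(pts): # pts list of (lx,ly,z)
        P=[proj(c,[x+a[0]*u+b[0]*v,y+a[1]*u+b[1]*v,z]) for u,v,z in pts]
        return cv2.convexHull((np.array(P)*S).astype(np.float32))
    w=12/np.sqrt(3)/1000; h=w/2; f=.006
    cr=[(w,.006),(h,.012),(-h,.012),(-w,.006),(-h,0),(h,0)]
    L=[(u,v,z) for u in(-.0655,.0655+.0) for v,z in cr]
    L+=[(-.0695,0,.006)]
    # short arm cross-section: corner in line with long arm -> corner along x
    Sx=[(-.0655+q,v,z) for v in(0,-.051) for q,z in cr]
    return [piece(L),piece(Sx)]
def fitkey(data,x0):
    S=6
    def cost(p):
        t=0
        for c,m,(x0_,y0_) in data:
            im=np.zeros(m.shape,np.uint8)
            for q in key_polys(c,*p,S): cv2.fillConvexPoly(im,np.round(q[:,0]-np.array([x0_,y0_])*S+ S/2-.5).astype(np.int32),1)
            t+=1-(im&m).sum()/((im|m).sum())
        return t
    best=None
    r=minimize(cost,x0,method="Nelder-Mead",options=dict(initial_simplex=np.array(x0)+np.array([[0,0,0],[.01,0,0],[0,.01,0],[0,0,.1]]),xatol=1e-5,fatol=1e-5))
    r=minimize(cost,r.x,method="Nelder-Mead",options=dict(initial_simplex=r.x+np.array([[0,0,0],[.003,0,0],[0,.003,0],[0,0,.03]]),xatol=1e-5,fatol=1e-5))
    return r.x,r.fun
def mask(c,x0,y0,x1,y1,thr,S=6):
    g=cv2.cvtColor(c["color"],cv2.COLOR_BGR2GRAY)[y0:y1,x0:x1]
    g=cv2.resize(g,None,fx=S,fy=S,interpolation=cv2.INTER_CUBIC)
    m=(g<thr).astype(np.uint8); n,l,st,_=cv2.connectedComponentsWithStats(m); k=1+np.argmax(st[1:,4]); return (l==k).astype(np.uint8)
E
python3 - <<'E'
from fit import *
t=env.read_camera("top"); s=env.read_camera("scene")
for c,n in((t,"top"),(s,"scene")): 
    V=np.array(c["view"]); print(n,(-V[:3,:3].T@V[:3,3]).round(3))
b1=(330,180,365,240); b2=(200,230,245,290)
for c,b in((t,b1),(s,b2)):
    g=cv2.cvtColor(c["color"],cv2.COLOR_BGR2GRAY)[b[1]:b[3],b[0]:b[2]]; print(np.percentile(g,[1,5,50,95]))
f=lambda p:at_z(t,(p[0]/4.4+300,p[1]/4.4+160),.006)
bend=f((178,298));end=f((214,124));print(bend,end)
th=np.arctan2(*(end-bend)[1::-1]);mid=(bend+end)/2
D1=(t,mask(t,*b1,60),b1[:2]);D2=(s,mask(s,*b2,70),b2[:2])
for D in([D1],[D2],[D1,D2]): print(fitkey(D,[mid[0],mid[1],th]))
g=lambda p,z:at_z(s,(p[0]/4.6+85,p[1]/4.6+210),z)
h=lambda p,z:at_z(t,(p[0]/4.4+300,p[1]/4.4+160),z)
print("scene +55,-80",g((118,505),0),"+55,+80",g((436,370),0))
print("top -55,+80",h((417,298),0),"-55,-80",h((637,250),0),"+55+80",h((380,150),0))
# sockets
tv=(190+540/7,160+228/7);sv=(290+233/6.5,180+258/6.5)
tb=(190+305/7,160+282/7);sb=(290+440/6.5,180+165/6.5)
print("vent",at_z(t,tv,.102),at_z(s,sv,.102),tri([t,s],[tv,sv]));print("blank",at_z(t,tb,.102),at_z(s,sb,.102))
E
```

```text
top [0.253 0.081 1.485]
scene [ 1.254 -0.19   0.747]
[ 43.99  50.   129.   130.  ]
[ 17.99  29.   153.   157.  ]
[ 0.47900461 -0.0614811   0.006     ] [ 0.60226432 -0.087732    0.006     ]
(array([ 0.5413634 , -0.07198217, -0.22582258]), np.float64(0.40428147085936694))
(array([ 0.54091264, -0.07571683, -0.2455344 ]), np.float64(0.131464322483567))
(array([ 0.54049552, -0.07517749, -0.24074547]), np.float64(0.5465439310410426))
scene +55,-80 [ 0.62197303 -0.35768205  0.        ] +55,+80 [ 0.58647037 -0.20325918  0.        ]
top -55,+80 [ 0.48136509 -0.2272417   0.        ] -55,-80 [ 0.51637603 -0.38101464  0.        ] +55+80 [ 0.58595358 -0.20435852  0.        ]
vent [0.56478665 0.15760247 0.102     ] [0.5721285  0.15526804 0.102     ] [0.56613015 0.15809464 0.09635807]
blank [0.54132774 0.25379193 0.102     ] [0.54753875 0.2510697  0.102     ]
```

```bash
cat > plan.py <<'E'
from h import *
import sys
def head(s):
    w,x,y,z=s["orientation"]; return np.arctan2(2*(x*y+w*z),1-2*(y*y+z*z))
def plan(target,psi,n,claw,pos=None,ps=None,d=2,start=None):
    s=env.get_state(); p=np.array(s["tcp_pos"]) if pos is None else np.array(pos); a=head(s) if ps is None else ps
    dp=(np.array(target)-p)/n; da=(psi-a+np.pi)%(2*np.pi)-np.pi
    rows=[]
    for i in range(n):
        x=np.array([np.cos(a),np.sin(a)]);y=np.array([np.sin(a),-np.cos(a)])
        rows.append("[[%g,%g,%g],%g,%g]"%(*[round(v,d) for v in (dp[:2]@x/.02,dp[:2]@y/.02,-dp[2]/.02)],round(-da/n/np.radians(6),d),claw)); a+=da/n
    for i in range(0,n,12): print("["+",".join(rows[i:i+12])+"]")
def st():
    s=env.get_state(); print(round(s["clock"],2),"tcp",s["tcp_pos"].round(4),"psi",round(head(s),4),"gap",round(s["finger_gap"],4),"F",s["wrist_force"].round(1),"T",s["ft_torque"].round(2),"j6",round(s["joint_pos"][5],2))
E
python3 - <<'E'
from plan import *
c=env.read_camera("wrist"); s=env.get_state(); st()
V=np.array(c["view"]);o=-V[:3,:3].T@V[:3,3]; a=head(s);x=np.array([np.cos(a),np.sin(a)]);y=np.array([np.sin(a),-np.cos(a)])
d=o-s["tcp_pos"];print("cam rel tool",d[:2]@x,d[:2]@y,-d[2])
for px in((280,50),(280,200),(280,300)):
  for z in(0,.08):
    q=at_z(c,px,z)-s["tcp_pos"];print(px,z,q[:2]@x,q[:2]@y)
print(proj(c,s["tcp_pos"]))
plan([.52,-.25,.22],np.pi+.226-2*np.pi,23,-1)
E
```

```text
1.8 tcp [ 0.2521 -0.5168  0.1946] psi 0.4538 gap 0.0855 F [ 0.1  0.5 -0.4] T [-0.01  0.08  0.01] j6 1.43
cam rel tool 0.07590937196613953 -0.0008248424572285355 -0.17908416790814832
(280, 50) 0 0.1475426311086418 -0.0031519209733295722
(280, 50) 0.08 0.1322076661728994 -0.002653749204038186
(280, 200) 0 -0.02875181549353349 -0.0036954097887522738
(280, 200) 0.08 -0.006346362230065151 -0.00308089008238187
(280, 300) 0 -0.17842076664347423 -0.00421264658375059
(280, 300) 0.08 -0.12397477599097209 -0.00348739886905388
[283.56128088 238.63404845]
[[[0.78,-0.27,-0.06],-1.21,-1],[[0.81,-0.17,-0.06],-1.21,-1],[[0.82,-0.06,-0.06],-1.21,-1],[[0.82,0.04,-0.06],-1.21,-1],[[0.81,0.14,-0.06],-1.21,-1],[[0.78,0.25,-0.06],-1.21,-1],[[0.75,0.34,-0.06],-1.21,-1],[[0.7,0.43,-0.06],-1.21,-1],[[0.64,0.52,-0.06],-1.21,-1],[[0.57,0.6,-0.06],-1.21,-1],[[0.49,0.66,-0.06],-1.21,-1],[[0.4,0.72,-0.06],-1.21,-1]]
[[[0.3,0.76,-0.06],-1.21,-1],[[0.21,0.8,-0.06],-1.21,-1],[[0.1,0.82,-0.06],-1.21,-1],[[0,0.82,-0.06],-1.21,-1],[[-0.1,0.82,-0.06],-1.21,-1],[[-0.21,0.8,-0.06],-1.21,-1],[[-0.3,0.76,-0.06],-1.21,-1],[[-0.4,0.72,-0.06],-1.21,-1],[[-0.49,0.66,-0.06],-1.21,-1],[[-0.57,0.6,-0.06],-1.21,-1],[[-0.64,0.52,-0.06],-1.21,-1]]
```

Run:
```python
from plan import *
plan([.52,-.24,.20],np.pi+.226-2*np.pi,28,-1)
```

```text
[[[0.65,-0.23,-0.01],-0.99,-1],[[0.67,-0.17,-0.01],-0.99,-1],[[0.68,-0.1,-0.01],-0.99,-1],[[0.69,-0.02,-0.01],-0.99,-1],[[0.69,0.05,-0.01],-0.99,-1],[[0.68,0.12,-0.01],-0.99,-1],[[0.66,0.19,-0.01],-0.99,-1],[[0.64,0.26,-0.01],-0.99,-1],[[0.61,0.32,-0.01],-0.99,-1],[[0.57,0.38,-0.01],-0.99,-1],[[0.53,0.44,-0.01],-0.99,-1],[[0.48,0.49,-0.01],-0.99,-1]]
[[[0.43,0.54,-0.01],-0.99,-1],[[0.37,0.58,-0.01],-0.99,-1],[[0.31,0.62,-0.01],-0.99,-1],[[0.24,0.64,-0.01],-0.99,-1],[[0.17,0.67,-0.01],-0.99,-1],[[0.1,0.68,-0.01],-0.99,-1],[[0.03,0.69,-0.01],-0.99,-1],[[-0.04,0.69,-0.01],-0.99,-1],[[-0.11,0.68,-0.01],-0.99,-1],[[-0.18,0.66,-0.01],-0.99,-1],[[-0.25,0.64,-0.01],-0.99,-1],[[-0.31,0.61,-0.01],-0.99,-1]]
[[[-0.38,0.58,-0.01],-0.99,-1],[[-0.43,0.53,-0.01],-0.99,-1],[[-0.49,0.49,-0.01],-0.99,-1],[[-0.54,0.43,-0.01],-0.99,-1]]
```

```bash
python3 -m pendant '[[[0.65,-0.23,0],-1,-1],[[0.67,-0.17,0],-1,-1],[[0.68,-0.1,0],-1,-1],[[0.69,-0.02,0],-1,-1],[[0.69,0.05,0],-1,-1],[[0.68,0.12,0],-1,-1],[[0.66,0.19,0],-1,-1],[[0.64,0.26,0],-1,-1],[[0.61,0.32,0],-1,-1],[[0.57,0.38,0],-1,-1],[[0.53,0.44,0],-1,-1],[[0.48,0.49,0],-1,-1]]'
python3 -m pendant '[[[0.43,0.54,0],-1,-1],[[0.37,0.58,0],-1,-1],[[0.31,0.62,0],-1,-1],[[0.24,0.64,0],-1,-1],[[0.17,0.67,0],-1,-1],[[0.1,0.68,0],-1,-1],[[0.03,0.69,0],-1,-1],[[-0.04,0.69,0],-1,-1],[[-0.11,0.68,0],-1,-1],[[-0.18,0.66,0],-1,-1],[[-0.25,0.64,0],-1,-1],[[-0.31,0.61,0],-1,-1]]'
python3 -m pendant '[[[-0.38,0.58,0],-1,-1],[[-0.43,0.53,0],-1,-1],[[-0.49,0.49,0],-1,-1],[[-0.54,0.43,0],-0.7,-1]]'
python3 - <<'E'
from plan import *
st(); c=env.read_camera("wrist"); crop(c,0,0,560,420,1.4,"pics/w1.png",2)
E
```

```text
clock: 3.3
tcp_pos: [0.3671, -0.3975, 0.1947]
orientation: [0.0, 0.655, 0.756, -0.0]
wrist_force: [-0.8, 0.3, 0.2]
finger_gap: 0.0847
clock: 4.8
tcp_pos: [0.4806, -0.2774, 0.1946]
orientation: [0.0, 0.085, 0.996, -0.0]
wrist_force: [-0.8, 0.0, 0.2]
finger_gap: 0.0853
clock: 5.3
tcp_pos: [0.5184, -0.2372, 0.1946]
orientation: [0.0, -0.108, 0.994, -0.0]
wrist_force: [-0.5, -0.7, 0.5]
finger_gap: 0.0855
5.3 tcp [ 0.5184 -0.2372  0.1946] psi -2.9259 gap 0.0855 F [-0.5 -0.7  0.5] T [-0.03 -0.02 -0.05] j6 -0.79
```

View pics/w1.png

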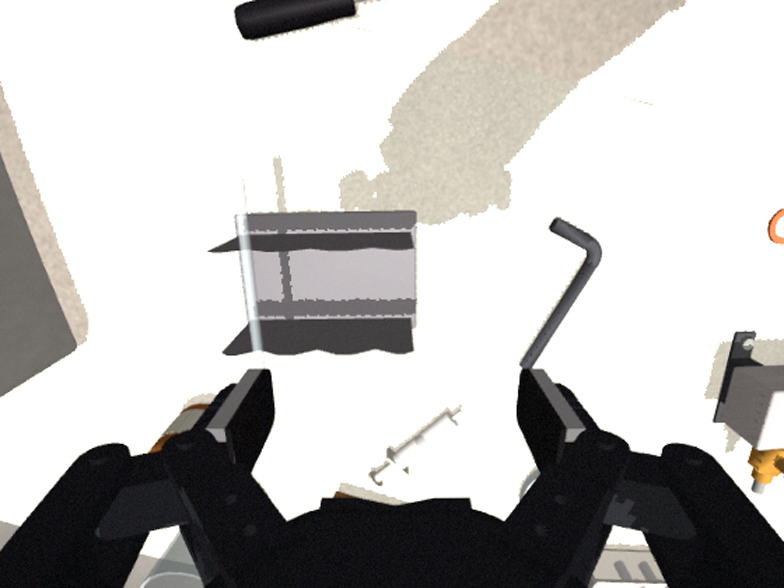

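Run:
```python
from fit import *
from plan import *
c=env.read_camera("wrist"); crop(c,145,130,305,260,5,"pics/w2.png",2.5)
b=(365,150,440,262)
m=mask(c,*b,60); 
cv2.imwrite("pics/m.png",m*255)
print(fitkey([(c,m,b[:2])],[.541,-.0755,-.243]))
# predicted rack points
R=lambda a:np.array([[np.cos(a),-np.sin(a)],[np.sin(a),np.cos(a)]])
def rk(x,y,z): return np.r_[np.array([.5515,-.2923])+R(.226)@[x,y],z]
for n,P in dict(b1=(-.055,.08,0),b2=(-.055,-.08,0),b3=(.055,.08,0),n1=(-.043,.045,.075),n2=(-.043,0,.075),n3=(.043,.045,.075),n4=(.043,0,.075),t1=(-.043,.08,.084),t2=(.043,.08,.084)).items():
    p=proj(c,rk(*P)); print(n,p.round(1),((p-[145,130])*5).round())
```

```text
(array([ 0.53894694, -0.07455263, -0.24203904]), np.float64(0.13312974738591776))
b1 [296.2 149.9] [756.  99.]
b2 [166.8 151.5] [109. 108.]
b3 [295.8 233.4] [754. 517.]
n1 [264.5 170.6] [597. 203.]
n2 [219.6 171.1] [373. 205.]
n3 [266.5 249.4] [608. 597.]
n4 [225.2 249.6] [401. 598.]
t1 [300. 172.] [775. 210.]
t2 [299.3 252.7] [771. 614.]
```

View pics/w2.png

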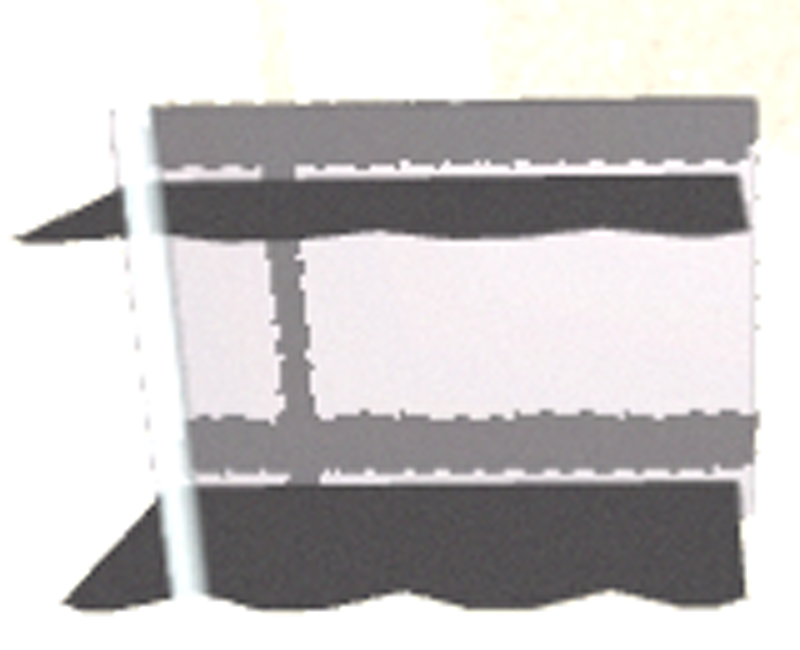

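Run:
```python
from plan import *
plan([.565,.157,.215],np.pi-.1,20,-1)
```

```text
[[[-0.32,0.94,-0.05],0.15,-1],[[-0.31,0.94,-0.05],0.15,-1],[[-0.29,0.95,-0.05],0.15,-1],[[-0.28,0.95,-0.05],0.15,-1],[[-0.26,0.96,-0.05],0.15,-1],[[-0.25,0.96,-0.05],0.15,-1],[[-0.23,0.96,-0.05],0.15,-1],[[-0.22,0.97,-0.05],0.15,-1],[[-0.2,0.97,-0.05],0.15,-1],[[-0.19,0.97,-0.05],0.15,-1],[[-0.17,0.98,-0.05],0.15,-1],[[-0.16,0.98,-0.05],0.15,-1]]
[[[-0.14,0.98,-0.05],0.15,-1],[[-0.13,0.98,-0.05],0.15,-1],[[-0.11,0.98,-0.05],0.15,-1],[[-0.09,0.99,-0.05],0.15,-1],[[-0.08,0.99,-0.05],0.15,-1],[[-0.06,0.99,-0.05],0.15,-1],[[-0.05,0.99,-0.05],0.15,-1],[[-0.03,0.99,-0.05],0.15,-1]]
```

```bash
python3 -m pendant '[[[-0.32,0.94,-0.05],0.15,-1],[[-0.31,0.94,-0.05],0.15,-1],[[-0.29,0.95,-0.05],0.15,-1],[[-0.28,0.95,-0.05],0.15,-1],[[-0.26,0.96,-0.05],0.15,-1],[[-0.25,0.96,-0.05],0.15,-1],[[-0.23,0.96,-0.05],0.15,-1],[[-0.22,0.97,-0.05],0.15,-1],[[-0.2,0.97,-0.05],0.15,-1],[[-0.19,0.97,-0.05],0.15,-1],[[-0.17,0.98,-0.05],0.15,-1],[[-0.16,0.98,-0.05],0.15,-1]]'
python3 -m pendant '[[[-0.14,0.98,-0.05],0.15,-1],[[-0.13,0.98,-0.05],0.15,-1],[[-0.11,0.98,-0.05],0.15,-1],[[-0.09,0.99,-0.05],0.15,-1],[[-0.08,0.99,-0.05],0.15,-1],[[-0.06,0.99,-0.05],0.15,-1],[[-0.05,0.99,-0.05],0.15,-1],[[-0.03,0.99,-0.05],0.15,-1]]'
python3 - <<'E'
from plan import *
st(); c=env.read_camera("wrist"); crop(c,0,0,560,420,1.4,"pics/w3.png",1.5)
import pickle; pickle.dump(c,open("vent.pkl","wb"))
p=proj(c,[.566,.157,.102]).round().astype(int); print(p)
x,y=p; crop(c,x-50,y-45,x+50,y+45,6.6,"pics/w4.png",1.5)
E
```

```text
clock: 6.9
tcp_pos: [0.546, -0.0011, 0.2067]
orientation: [0.0, -0.011, 1.0, -0.0]
wrist_force: [0.3, 0.1, -0.4]
finger_gap: 0.0855
clock: 7.9
tcp_pos: [0.5648, 0.1563, 0.2146]
orientation: [0.0, 0.052, 0.999, -0.0]
wrist_force: [0.5, -0.5, 0.1]
finger_gap: 0.0856
7.9 tcp [0.5648 0.1563 0.2146] psi 3.0378 gap 0.0856 F [ 0.5 -0.5  0.1] T [ 0.01 -0.02 -0.04] j6 0.24
[283 197]
```

View pics/w3.png

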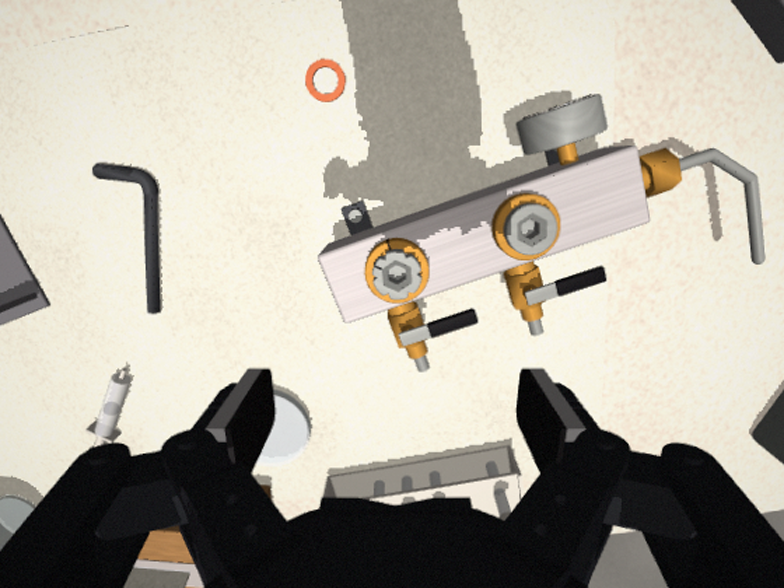

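View pics/w4.png

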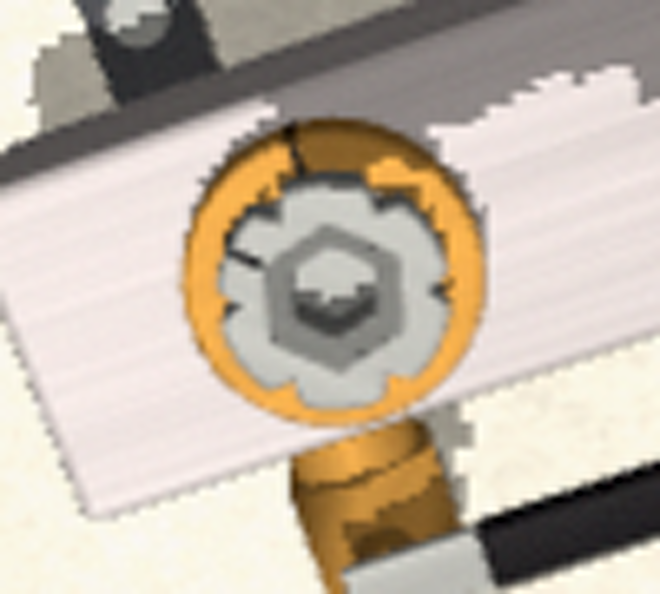

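Run:
```python
from plan import *
import pickle; c=pickle.load(open("vent.pkl","rb"))
f=lambda p,z:at_z(c,(283-50+(p[0]+.5)/6.6-.5,197-45+(p[1]+.5)/6.6-.5),z)
H=[(328,225),(268,258),(270,335),(335,370),(395,340),(402,258)]
W=np.array([f(p,.102) for p in H]); C=W.mean(0); print("centre",C.round(4), "r",np.linalg.norm(W-C,axis=1).round(4))
a=np.degrees(np.arctan2(*(W-C)[:,1::-1].T)); print("corner angles",a.round(1),"mod60",(a%60).round(1))
# collar circle
col=[(337,180),(450,297),(338,408),(222,297),(255,215),(420,380),(255,380)]
L=[f((232,252),.102),f((262,264),.102)]
for l in L: print("plug line",np.degrees(np.arctan2(*(l-C)[1::-1])).round(1),np.linalg.norm(l-C))
for p in((290,128),(300,172)):
    l=f(p,.0925);print("boss line",np.degrees(np.arctan2(*(l-C)[1::-1])).round(1),np.linalg.norm(l-C))
# boss ellipse centre
B=np.array([f(p,.0925) for p in((333,120),(184,285),(487,280),(330,427))]);print("boss",B.round(4))
cc=(B[1]+B[2])/2;print(cc,(B[0]+B[3])/2)
g=lambda p,z:at_z(c,(p[0]/1.4,p[1]/1.4),z)
e=[g(p,.08) for p in((319,256),(636,146),(347,321),(649,219))];
print("block angles",np.degrees(np.arctan2(*(e[1]-e[0])[1::-1])),np.degrees(np.arctan2(*(e[3]-e[2])[1::-1])), [np.linalg.norm(e[1]-e[0]),np.linalg.norm(e[2]-e[0])],e)
t=env.read_camera("top");s=env.read_camera("scene")
crop(t,252,180,282,208,22,"pics/t3.png",2); crop(s,308,205,345,237,20,"pics/s3.png",1.8)
```

```text
centre [0.5657 0.1571 0.102 ] r [0.0114 0.0116 0.0112 0.0114 0.0115 0.0121]
corner angles [ 177.8 -128.5  -64.8   -4.4   49.   115. ] mod60 [57.8 51.5 55.2 55.6 49.  55. ]
plug line -121.3 0.01682095942683525
plug line -122.4 0.011960479844282309
boss line -170.9 0.026919407159854487
boss line -169.9 0.020541663692896606
boss [[0.5403 0.1598 0.0925]
 [0.5637 0.134  0.0925]
 [0.5679 0.1811 0.0925]
 [0.5894 0.1542 0.0925]]
[0.56579217 0.15753265 0.0925    ] [0.564857  0.1570066 0.0925   ]
block angles 103.41429544610581 103.60217711614848 [np.float64(0.24530946667252346), np.float64(0.05628385682494584)] [array([0.55024515, 0.09980932, 0.08      ]), array([0.49333566, 0.33842626, 0.08      ]), array([0.60478908, 0.11369575, 0.08      ]), array([0.54733268, 0.35115256, 0.08      ])]
```

View pics/s3.png

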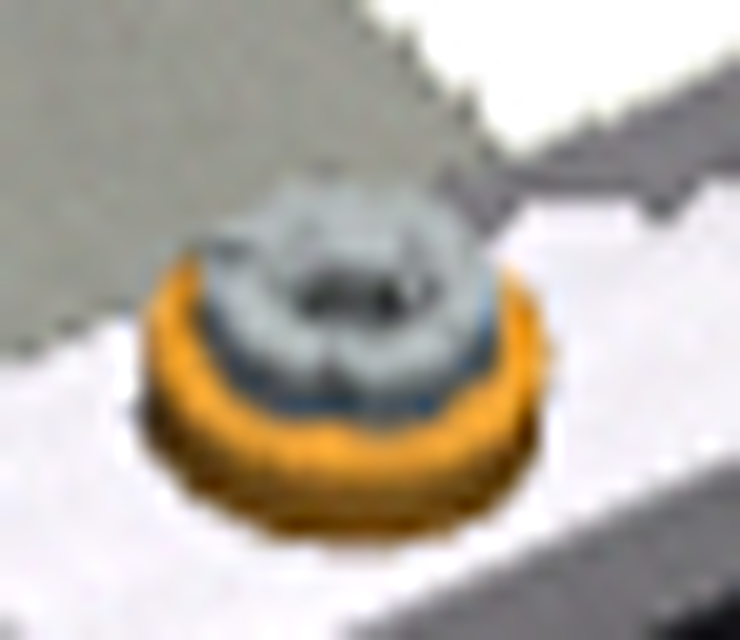

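Run:
```python
from plan import *
st()
plan([.522,-.0705,.10],2.8986,12,-1)
```

```text
8.05 tcp [0.5647 0.1564 0.2145] psi 3.0406 gap 0.0855 F [-0.5 -0.1 -0.7] T [0.04 0.   0.03] j6 0.23
[[[0.08,-0.96,0.48],0.11,-1],[[0.07,-0.96,0.48],0.11,-1],[[0.06,-0.96,0.48],0.11,-1],[[0.05,-0.96,0.48],0.11,-1],[[0.04,-0.96,0.48],0.11,-1],[[0.03,-0.96,0.48],0.11,-1],[[0.01,-0.96,0.48],0.11,-1],[[0,-0.96,0.48],0.11,-1],[[-0.01,-0.96,0.48],0.11,-1],[[-0.02,-0.96,0.48],0.11,-1],[[-0.03,-0.96,0.48],0.11,-1],[[-0.04,-0.96,0.48],0.11,-1]]
```

```bash
python3 -m pendant '[[[0.08,-0.96,0.48],0.11,-1],[[0.07,-0.96,0.48],0.11,-1],[[0.06,-0.96,0.48],0.11,-1],[[0.05,-0.96,0.48],0.11,-1],[[0.04,-0.96,0.48],0.11,-1],[[0.03,-0.96,0.48],0.11,-1],[[0.01,-0.96,0.48],0.11,-1],[[0,-0.96,0.48],0.11,-1],[[-0.01,-0.96,0.48],0.11,-1],[[-0.02,-0.96,0.48],0.11,-1],[[-0.03,-0.96,0.48],0.11,-1],[[-0.04,-0.96,0.48],0.11,-1]]'
python3 - <<'E'
from fit import *
from plan import *
st(); c=env.read_camera("wrist"); crop(c,0,0,560,420,1.4,"pics/w5.png",1.5)
p=proj(c,[.54,-.075,.006]);print(p)
plan([.522,-.0705,.003],2.8986,6,-1)
E
```

```text
clock: 9.55
tcp_pos: [0.522, -0.0717, 0.0987]
orientation: [0.0, 0.12, 0.993, -0.0]
wrist_force: [0.1, 0.0, -0.9]
finger_gap: 0.0855
9.55 tcp [ 0.522  -0.0717  0.0987] psi 2.9014 gap 0.0855 F [ 0.1  0.  -0.9] T [-0.03 -0.   -0.01] j6 -0.05
[283.30310332 219.79324564]
[[[-0,0.03,0.79],0,-1],[[-0,0.03,0.79],0,-1],[[-0,0.03,0.79],0,-1],[[-0,0.03,0.79],0,-1],[[-0,0.03,0.79],0,-1],[[-0,0.03,0.79],0,-1]]
```

View pics/w5.png

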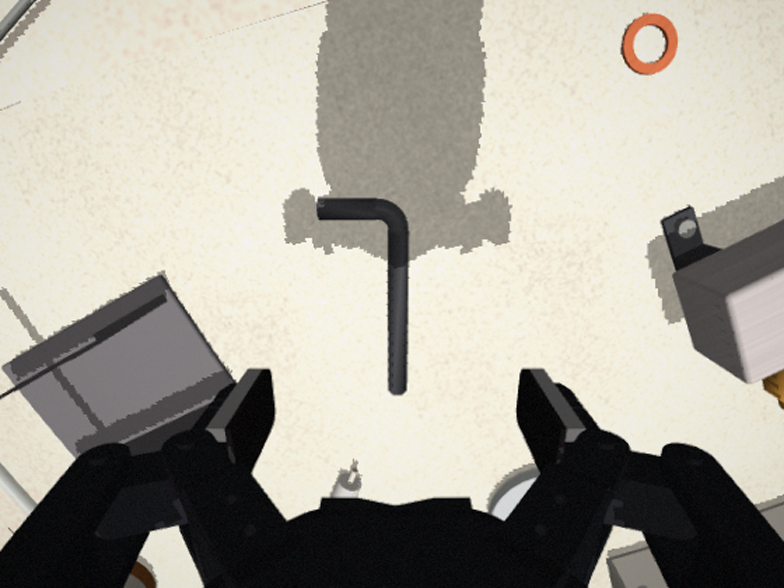

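The candidates for the key are top px (345,212) and (205,317). The first has the lower y, so it is farthest to the robot's right. This crop shows it between the jaws, with the bend at px (283,150) and the long arm along tool x. I'm going down to grip it.

```bash
python3 -m pendant '[[[0,0.03,0.8],0,-1],[[0,0.03,0.8],0,-1],[[0,0.03,0.8],0,-1],[[0,0.03,0.8],0,-1],[[0,0.03,0.8],0,-1],[[0,0.03,0.75],0,-1],[[0,0,0],0,0.4],[[0,0,0],0,1],[[0,0,0],0,1],[[0,0,0],0,1],[[0,0,0],0,1]]' 60
python3 - <<'E'
from plan import *
st()
E
```

```text
clock: 10.98
tcp_pos: [0.5234, -0.067, 0.0047]
orientation: [0.0, 0.119, 0.993, -0.0]
wrist_force: [0.9, -0.2, -0.3]
finger_gap: 0.0001
10.97 tcp [ 0.5234 -0.067   0.0047] psi 2.9021 gap 0.0001 F [ 0.9 -0.2 -0.3] T [-0.06  0.04 -0.  ] j6 -0.04
```

Run:
```python
from plan import *
c=env.read_camera("wrist"); crop(c,0,0,560,420,1.4,"pics/w6.png",1.7)
c=env.read_camera("scene"); crop(c,180,210,280,300,6,"pics/s6.png",1.7)
```

```text
(no output)
```

View pics/w6.png

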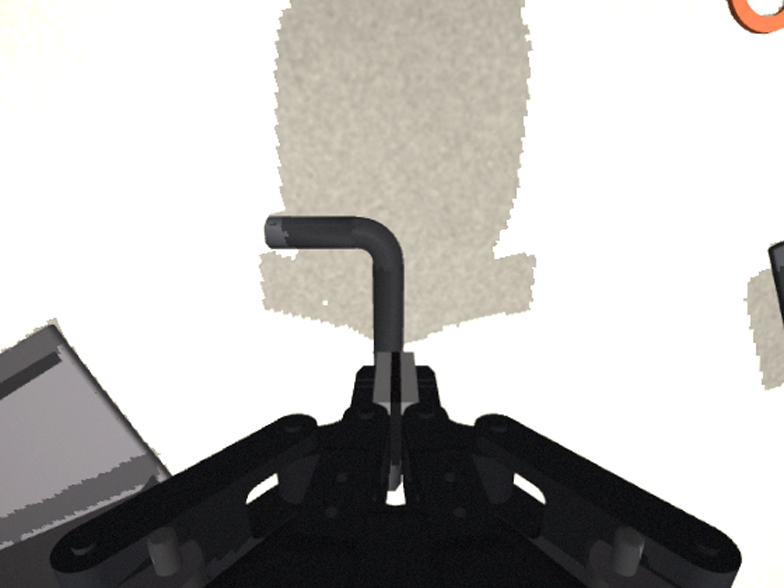

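View pics/s6.png

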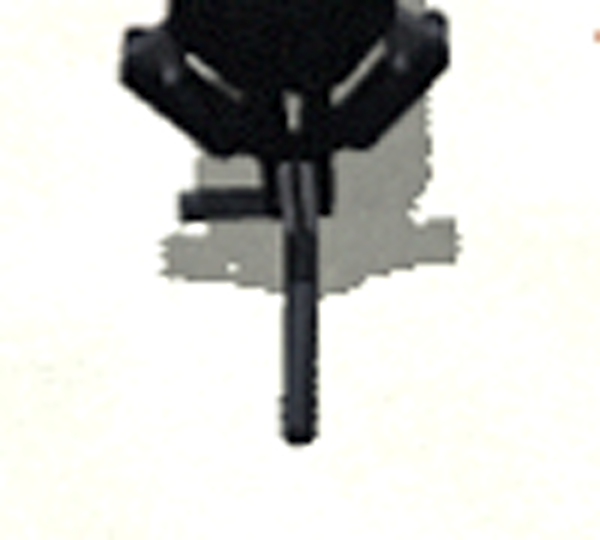

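Run:
```python
from fit import *
from plan import *
s=env.get_state();T=s["tcp_pos"]
for n,b,k,g in(("wrist",(180,130,350,370),4,2.5),("scene",(190,205,270,300),7,2.2)):
    c=env.read_camera(n)
    im=np.clip(c["color"][b[1]:b[3],b[0]:b[2]].astype(float)*g,0,255).astype(np.uint8)
    im=cv2.resize(im,None,fx=k*.8 if n=="wrist" else k,fy=k*.8 if n=="wrist" else k,interpolation=cv2.INTER_CUBIC)
    kk=k*.8 if n=="wrist" else k
    for q in key_polys(c,.540,-.075,-.243,1): cv2.polylines(im,[np.round((q[:,0]-np.array(b[:2]))*kk).astype(np.int32)],True,(0,0,255),1)
    p=(proj(c,T)-np.array(b[:2]))*kk; cv2.circle(im,tuple(p.astype(int).tolist()),4,(0,255,0),1)
    cv2.imwrite(f"pics/o_{n}.png",im); print(im.shape)
```

```text
(768, 544, 3)
(665, 560, 3)
```

View pics/o_wrist.png

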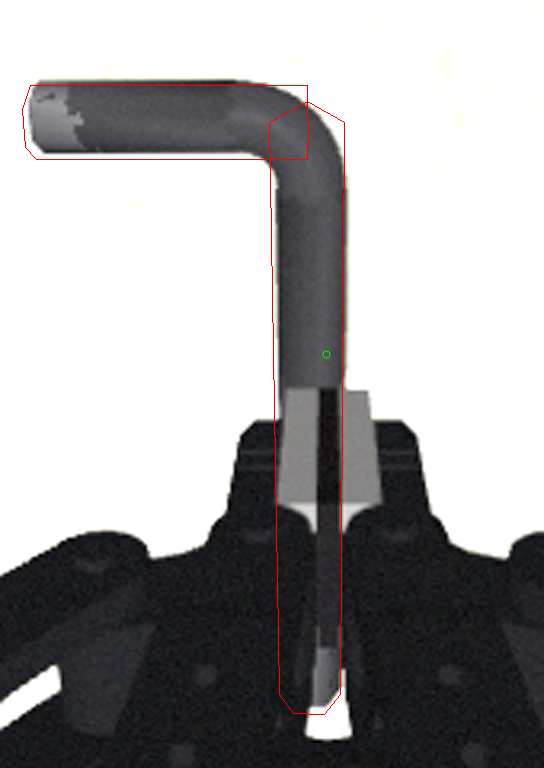

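View pics/o_scene.png

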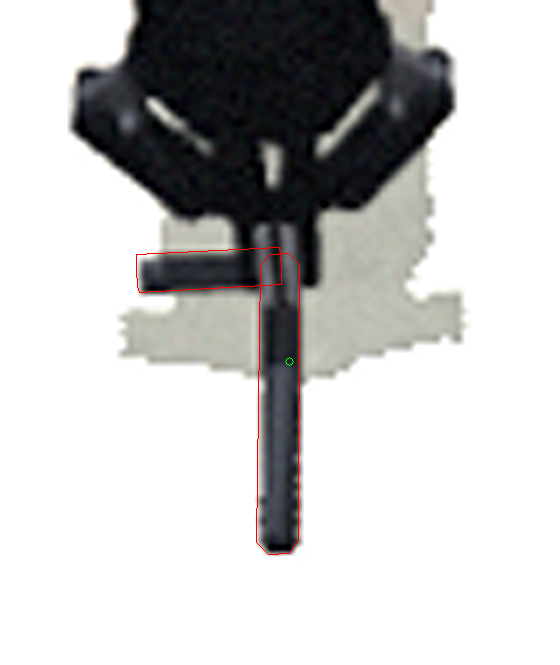

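```bash
python3 -m pendant '[[[0,0,0.15],0,1],[[0,0,0.15],0,1]]'; python3 -m pendant '[[[0,0,0.1],0,1],[[0,0,0],0,1]]'
```

```text
clock: 11.42
tcp_pos: [0.5231, -0.067, -0.0019]
orientation: [-0.0, 0.119, 0.993, -0.0]
wrist_force: [0.9, -0.3, -0.1]
finger_gap: 0.0002
clock: 11.68
tcp_pos: [0.5229, -0.0669, -0.0039]
orientation: [-0.0, 0.119, 0.993, -0.0]
wrist_force: [-0.3, 0.1, 1.3]
finger_gap: 0.0001
```

```bash
python3 -m pendant '[[[0,0,0.1],0,1],[[0,0,0],0,1]]'; python3 -m pendant '[[[0,0,0.1],0,1],[[0,0,0],0,1]]'; python3 -m pendant '[[[0,0,0.1],0,1],[[0,0,0],0,1]]'
python3 - <<'E'
from plan import *
st();c=env.read_camera("scene"); crop(c,180,210,280,300,7,"pics/s7.png",2.2)
E
```

```text
clock: 11.92
tcp_pos: [0.523, -0.0669, -0.0057]
orientation: [-0.0, 0.119, 0.993, -0.0]
wrist_force: [-0.2, -0.0, -0.3]
finger_gap: -0.0
clock: 12.18
tcp_pos: [0.523, -0.0669, -0.0078]
orientation: [-0.0, 0.119, 0.993, -0.0]
wrist_force: [1.4, 0.3, 0.1]
finger_gap: 0.0
clock: 12.42
tcp_pos: [0.5229, -0.0669, -0.0098]
orientation: [-0.0, 0.119, 0.993, -0.0]
wrist_force: [1.1, 0.5, 0.2]
finger_gap: 0.0003
12.43 tcp [ 0.5229 -0.0669 -0.0098] psi 2.9021 gap 0.0003 F [1.1 0.5 0.2] T [-0.02 -0.02 -0.02] j6 -0.04
```

View pics/s7.png

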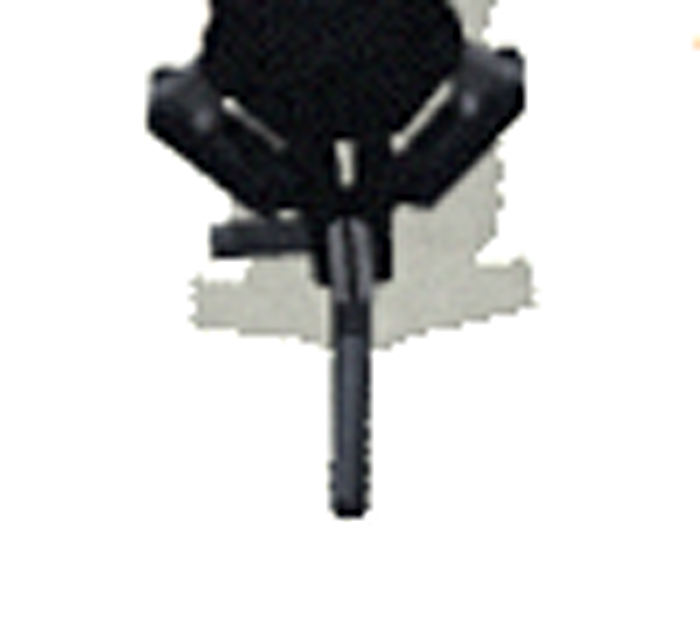

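```bash
python3 -m pendant '[[[0,0,0.1],0,1],[[0,0,0.05],0,1],[[0,0,0],0,1]]'; python3 -m pendant '[[[0,0,0.1],0,1],[[0,0,0],0,1]]'; python3 -m pendant '[[[0,0,0.1],0,1],[[0,0,0],0,1]]'
```

```text
clock: 12.85
tcp_pos: [0.523, -0.0669, -0.0128]
orientation: [-0.0, 0.119, 0.993, -0.0]
wrist_force: [0.4, -0.7, 0.3]
finger_gap: -0.0002
clock: 13.1
tcp_pos: [0.523, -0.0669, -0.0148]
orientation: [-0.0, 0.119, 0.993, -0.0]
wrist_force: [-0.1, 0.3, -0.1]
finger_gap: -0.0002
clock: 13.35
tcp_pos: [0.523, -0.0669, -0.0168]
orientation: [-0.0, 0.119, 0.993, -0.0]
wrist_force: [-0.7, 0.4, 1.3]
finger_gap: 0.0002
```

```bash
python3 -m pendant '[[[0,0,0],0,-1],[[0,0,0],0,-1],[[0,-0.08,0.3],0,-1],[[0,-0.07,0.3],0,-1],[[0,0,0.2],0,-1],[[0,0,0.15],0,-1],[[0,0,0.15],0,-1],[[0,0,0],0,-1]]'
python3 - <<'E'
from plan import *
st()
c=env.read_camera("wrist"); crop(c,0,0,560,420,1.4,"pics/w8.png",1.7)
c=env.read_camera("scene"); crop(c,180,210,280,300,7,"pics/s8.png",2.2)
E
```

```text
clock: 14.35
tcp_pos: [0.5222, -0.0698, -0.0389]
orientation: [-0.0, 0.119, 0.993, -0.0]
wrist_force: [0.7, -0.5, 0.1]
finger_gap: 0.0854
14.35 tcp [ 0.5222 -0.0698 -0.0389] psi 2.9022 gap 0.0854 F [ 0.7 -0.5  0.1] T [ 0.04  0.01 -0.02] j6 -0.05
```

View pics/w8.png

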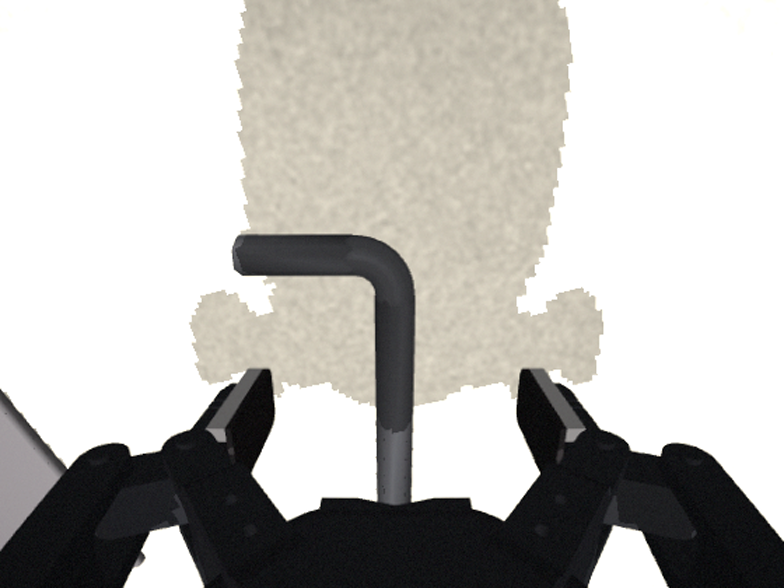

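View pics/s8.png

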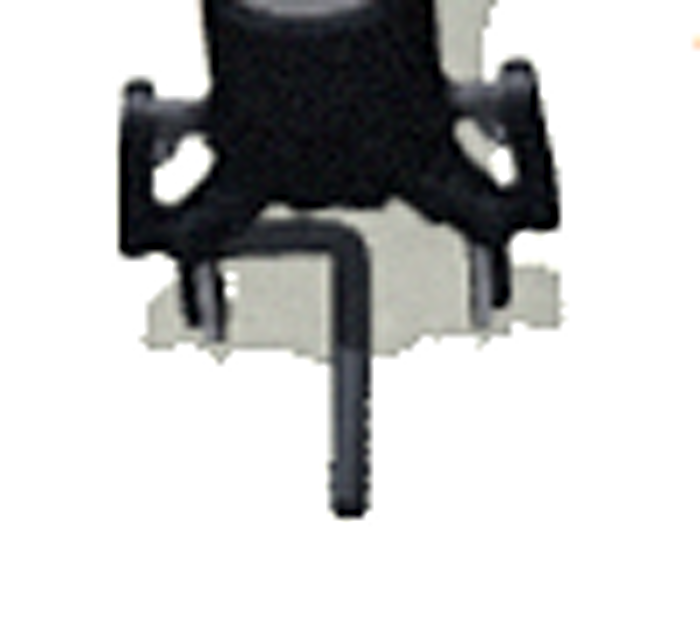

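```bash
python3 -m pendant '[[[0,0,0],0,0.6],[[0,0,0],0,1],[[0,0,0],0,1],[[0,0,0],0,1],[[0,0,0],0,1]]' 60
python3 - <<'E'
from plan import *
st()
c=env.read_camera("wrist"); crop(c,0,0,560,420,1.4,"pics/w9.png",1.7)
c=env.read_camera("scene"); crop(c,180,210,280,300,7,"pics/s9.png",2.2)
E
```

```text
clock: 15.08
tcp_pos: [0.5249, -0.0705, -0.0362]
orientation: [0.002, 0.119, 0.993, -0.0]
wrist_force: [-0.9, 0.5, 14.1]
finger_gap: 0.0107
15.07 tcp [ 0.5249 -0.0705 -0.0362] psi 2.9022 gap 0.0107 F [-0.9  0.5 14.1] T [ 0.16  0.31 -0.07] j6 -0.05
```

View pics/w9.png

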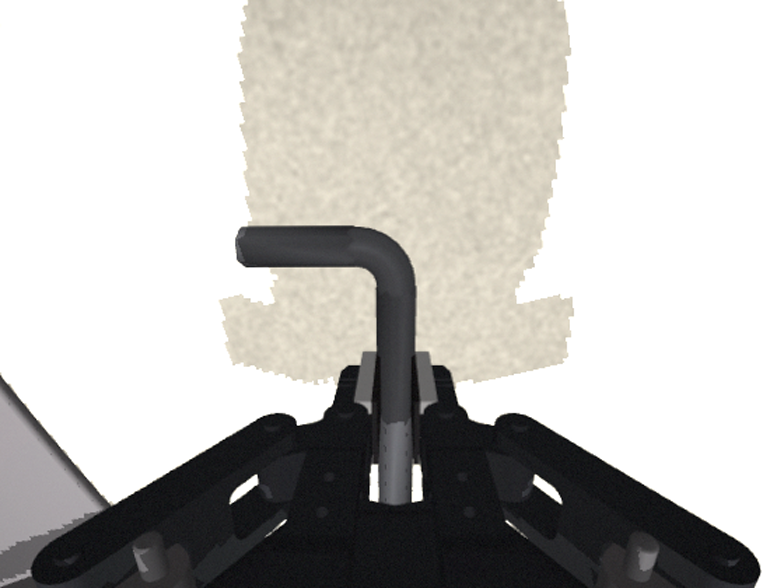

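View pics/s9.png

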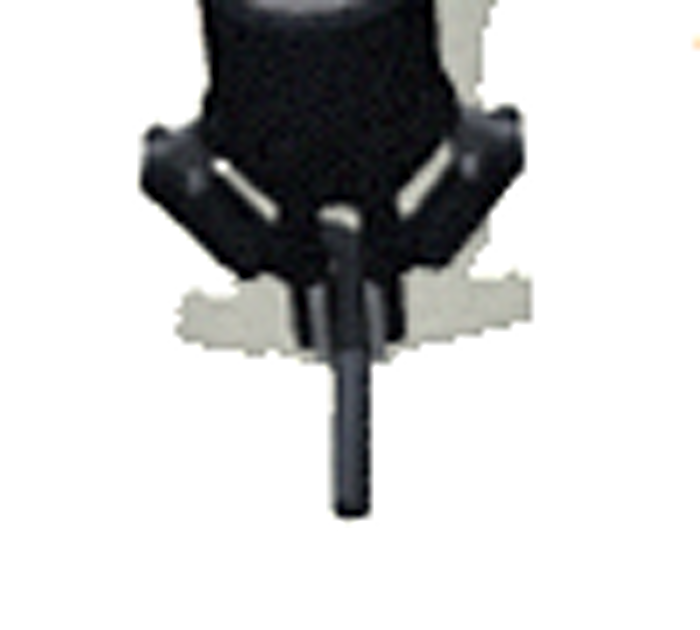

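```bash
python3 -m pendant '[[[0,0,-0.3],0,1],[[0,0,-0.6],0,1],[[0,0,-0.8],0,1],[[0,0,-1],0,1],[[0,0,-1],0,1],[[0,0,0],0,1]]' 100
python3 - <<'E'
from plan import *
st()
c=env.read_camera("wrist"); crop(c,0,0,560,420,1.4,"pics/w10.png",1.7)
c=env.read_camera("scene"); crop(c,170,180,290,300,6,"pics/s10.png",2.2)
E
```

```text
clock: 15.92
tcp_pos: [0.5241, -0.0703, 0.0375]
orientation: [0.002, 0.119, 0.993, -0.0]
wrist_force: [-0.7, -0.5, -2.3]
finger_gap: 0.0091
15.93 tcp [ 0.5241 -0.0703  0.0375] psi 2.9022 gap 0.0091 F [-0.7 -0.5 -2.3] T [ 0.01 -0.02  0.  ] j6 -0.05
```

View pics/w10.png

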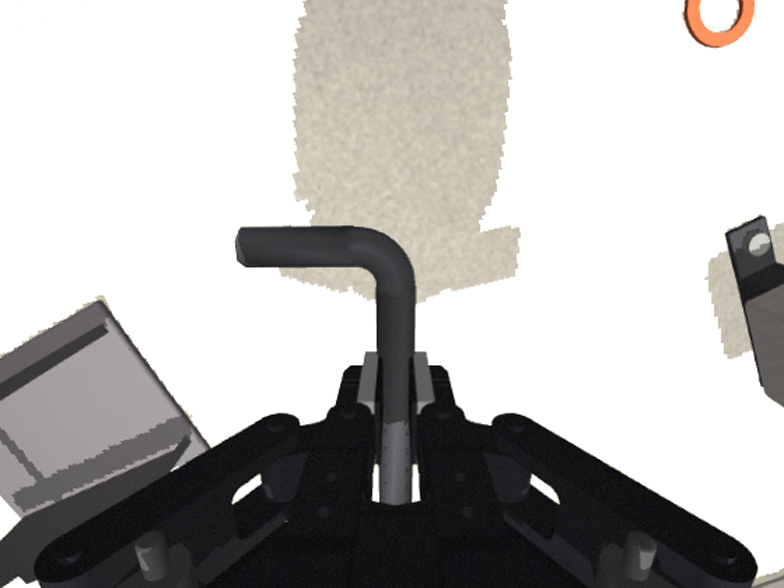

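View pics/s10.png

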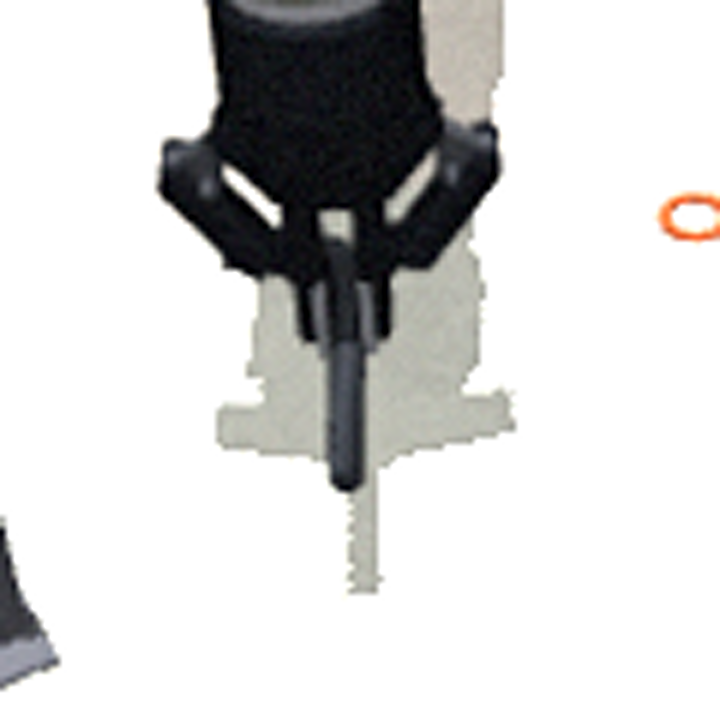

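Run:
```python
from plan import *
plan([.5320,-.2506,.087],-2.9156,10,1)
```

```text
[[[-0.26,-0.87,-0.26],-0.44,1],[[-0.22,-0.88,-0.26],-0.44,1],[[-0.18,-0.89,-0.26],-0.44,1],[[-0.14,-0.89,-0.26],-0.44,1],[[-0.1,-0.9,-0.26],-0.44,1],[[-0.05,-0.9,-0.26],-0.44,1],[[-0.01,-0.9,-0.26],-0.44,1],[[0.03,-0.9,-0.26],-0.44,1],[[0.07,-0.9,-0.26],-0.44,1],[[0.11,-0.9,-0.26],-0.44,1]]
```

```bash
python3 -m pendant '[[[-0.26,-0.87,-0.7],-0.44,1],[[-0.22,-0.88,-0.7],-0.44,1],[[-0.18,-0.89,-0.6],-0.44,1],[[-0.14,-0.89,-0.5],-0.44,1],[[-0.1,-0.9,0],-0.44,1],[[-0.05,-0.9,0],-0.44,1],[[-0.01,-0.9,0],-0.44,1],[[0.03,-0.9,0],-0.44,1],[[0.07,-0.9,0],-0.44,1],[[0.11,-0.9,0],-0.44,1],[[0,0,0],0,1]]'
python3 - <<'E'
from plan import *
st()
c=env.read_camera("wrist"); crop(c,0,0,560,420,1.4,"pics/w11.png",1.9)
c=env.read_camera("scene"); crop(c,85,190,255,330,4.6,"pics/s11.png",2.0)
plan([.5320,-.2506,.043],-2.9156,4,1)
E
```

```text
clock: 17.4
tcp_pos: [0.531, -0.2511, 0.0841]
orientation: [-0.001, -0.109, 0.994, 0.001]
wrist_force: [-0.7, -0.1, -2.1]
finger_gap: 0.0093
17.4 tcp [ 0.531  -0.2511  0.0841] psi -2.9224 gap 0.0093 F [-0.7 -0.1 -2.1] T [ 0.08 -0.02 -0.  ] j6 -0.8
[[[-0.01,-0.01,0.52],-0.01,1],[[-0.01,-0.01,0.52],-0.01,1],[[-0.01,-0.01,0.52],-0.01,1],[[-0.01,-0.01,0.52],-0.01,1]]
```

View pics/w11.png

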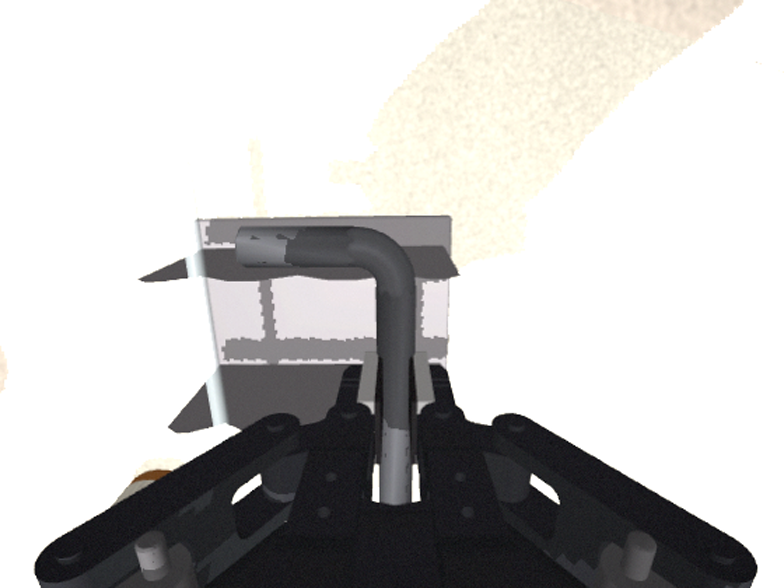

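View pics/s11.png

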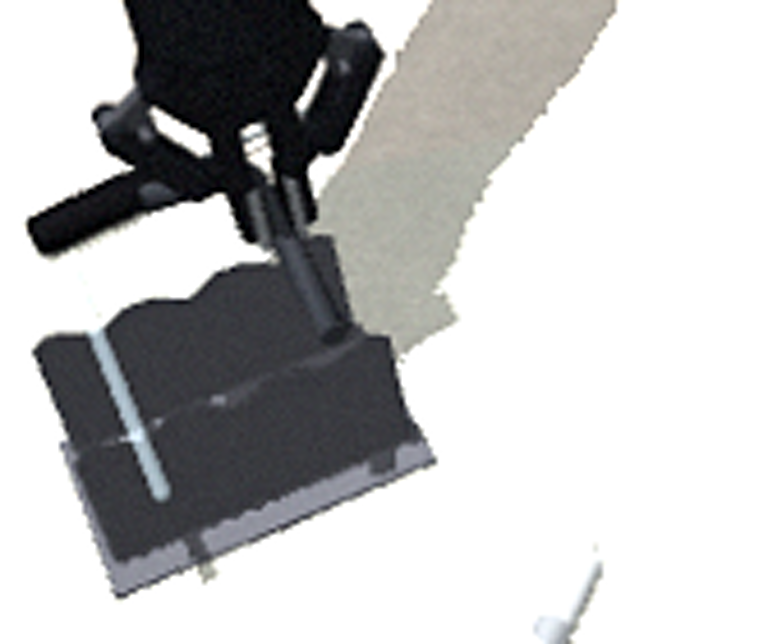

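Run:
```python
from plan import *
s=env.get_state();c=env.read_camera("wrist"); sc=env.read_camera("scene")
R=lambda a:np.array([[np.cos(a),-np.sin(a)],[np.sin(a),np.cos(a)]])
inv=lambda P:R(.226).T@(P[:2]-np.array([.5515,-.2923]))
for z in(.120,.126,.132):
  B=at_z(c,(395/1.4,247/1.4),z); L=at_z(c,(395/1.4,320/1.4),z); E=at_z(sc,(85+337/4.6,190+333/4.6),z); 
  print(z,"bend",inv(B).round(4),"mid arm",inv(L).round(4),"end",inv(E).round(4),"tcp",inv(s["tcp_pos"]).round(4),np.linalg.norm(E-B))
```

```text
0.12 bend [-0.0593  0.0469] mid arm [-0.0324  0.0467] end [0.0664 0.0464] tcp [-0.0105  0.0461] 0.12566791909117486
0.126 bend [-0.0605  0.0469] mid arm [-0.0347  0.0467] end [0.0725 0.0454] tcp [-0.0105  0.0461] 0.1329775426426239
0.132 bend [-0.0616  0.0469] mid arm [-0.037   0.0467] end [0.0786 0.0445] tcp [-0.0105  0.0461] 0.14029352590812047
```

```bash
python3 -m pendant '[[[0,-0.04,0.5],0,1],[[0,-0.03,0.5],0,1],[[0,0,0.5],0,1],[[0,0,0.4],0,1],[[0,0,0],0,1]]'; python3 -m pendant '[[[0,0,0.08],0,1],[[0,0,0],0,1]]'
```

```text
clock: 18.23
tcp_pos: [0.5313, -0.2514, 0.0463]
orientation: [-0.001, -0.11, 0.994, 0.001]
wrist_force: [0.4, 0.0, -1.2]
finger_gap: 0.0094
clock: 18.48
tcp_pos: [0.5322, -0.252, 0.046]
orientation: [0.0, -0.11, 0.994, -0.0]
wrist_force: [0.2, 0.6, -2.5]
finger_gap: 0.0092
```

```bash
python3 -m pendant '[[[0,0,0.08],0,1],[[0,0,0],0,1]]'; python3 -m pendant '[[[0,0,0.08],0,1],[[0,0,0],0,1]]'
python3 - <<'E'
from plan import *
st()
c=env.read_camera("wrist"); crop(c,0,0,560,420,1.4,"pics/w12.png",1.9)
E
```

```text
clock: 18.73
tcp_pos: [0.532, -0.2518, 0.0442]
orientation: [0.0, -0.11, 0.994, -0.0]
wrist_force: [0.4, -0.7, -1.9]
finger_gap: 0.009
clock: 18.98
tcp_pos: [0.5319, -0.2517, 0.0425]
orientation: [-0.0, -0.11, 0.994, 0.0]
wrist_force: [0.3, 1.3, -1.9]
finger_gap: 0.0093
18.98 tcp [ 0.5319 -0.2517  0.0425] psi -2.9203 gap 0.0093 F [ 0.3  1.3 -1.9] T [ 0.04  0.01 -0.06] j6 -0.8
```

View pics/w12.png

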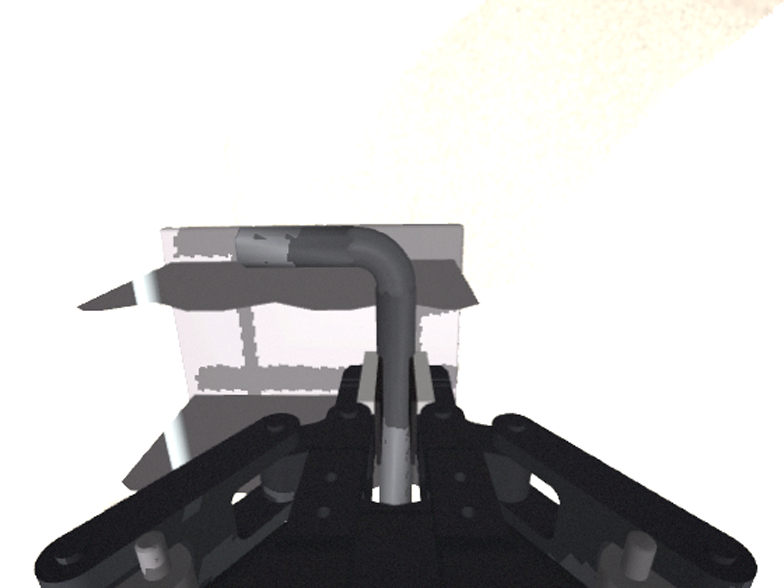

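```bash
python3 -m pendant '[[[0,0,0.06],0,1],[[0,0,0],0,1]]'; python3 -m pendant '[[[0,0,0.06],0,1],[[0,0,0],0,1]]'
```

```text
clock: 19.27
tcp_pos: [0.5321, -0.2518, 0.0414]
orientation: [0.0, -0.11, 0.994, -0.0]
wrist_force: [0.5, 0.2, -0.5]
finger_gap: 0.0095
clock: 19.52
tcp_pos: [0.5322, -0.2517, 0.0408]
orientation: [0.0, -0.111, 0.994, -0.0]
wrist_force: [-1.4, 1.5, 4.6]
finger_gap: 0.0095
```

```bash
python3 -m pendant '[[[0,0,0],0,-0.2],[[0,0,0],0,-1],[[0,0,0],0,-1],[[0,0,0],0,-1],[[0,0,0],0,-1],[[0,0,0],0,-1]]'
python3 - <<'E'
from plan import *
st()
c=env.read_camera("wrist"); crop(c,0,0,560,420,1.4,"pics/w13.png",1.9)
c=env.read_camera("scene"); crop(c,85,190,255,330,4.6,"pics/s13.png",2.0)
E
```

```text
clock: 20.27
tcp_pos: [0.532, -0.2518, 0.0402]
orientation: [-0.0, -0.11, 0.994, -0.0]
wrist_force: [-0.4, 0.3, 0.7]
finger_gap: 0.0854
20.27 tcp [ 0.532  -0.2518  0.0402] psi -2.9203 gap 0.0854 F [-0.4  0.3  0.7] T [-0.03 -0.   -0.03] j6 -0.8
```

View pics/w13.png

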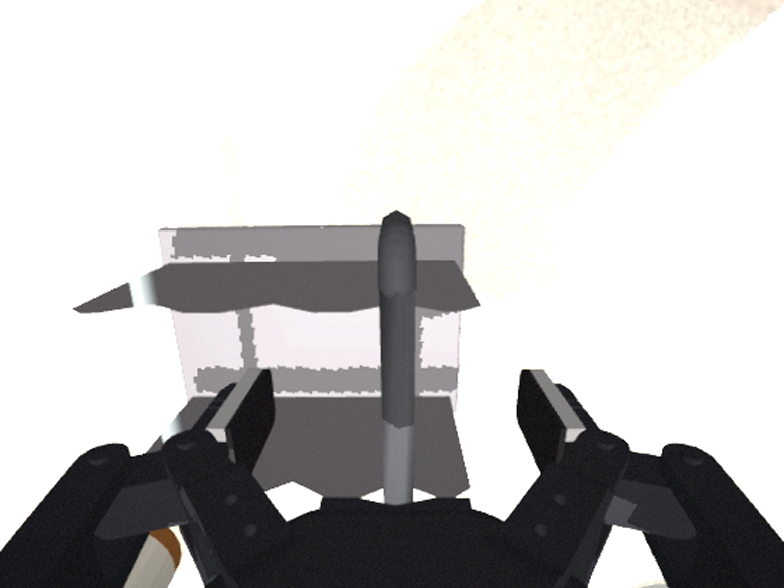

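View pics/s13.png

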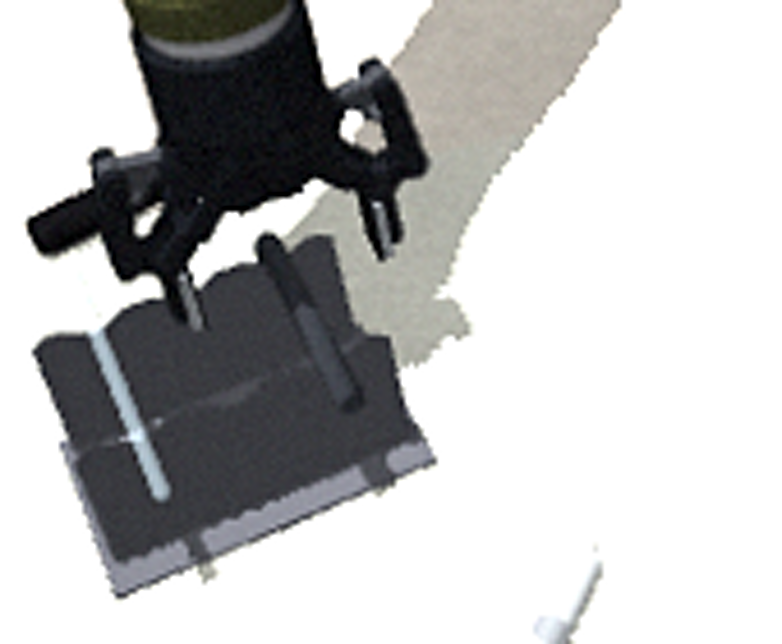

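```bash
python3 -m pendant '[[[0,0,0.3],0,-1],[[0,0,0.3],0,-1],[[0,0,0.2],0,-1],[[0,0,0],0,0.5],[[0,0,0],0,1],[[0,0,0],0,1],[[0,0,0],0,1],[[0,0,0],0,1]]' 100
python3 - <<'E'
from plan import *
st()
c=env.read_camera("wrist"); crop(c,0,0,560,420,1.4,"pics/w14.png",1.9)
E
```

```text
clock: 21.38
tcp_pos: [0.5321, -0.2514, 0.0246]
orientation: [0.0, -0.111, 0.994, 0.0]
wrist_force: [-0.3, 1.9, 3.2]
finger_gap: 0.0097
21.38 tcp [ 0.5321 -0.2514  0.0246] psi -2.92 gap 0.0097 F [-0.3  1.9  3.2] T [0.42 0.11 0.03] j6 -0.8
```

View pics/w14.png

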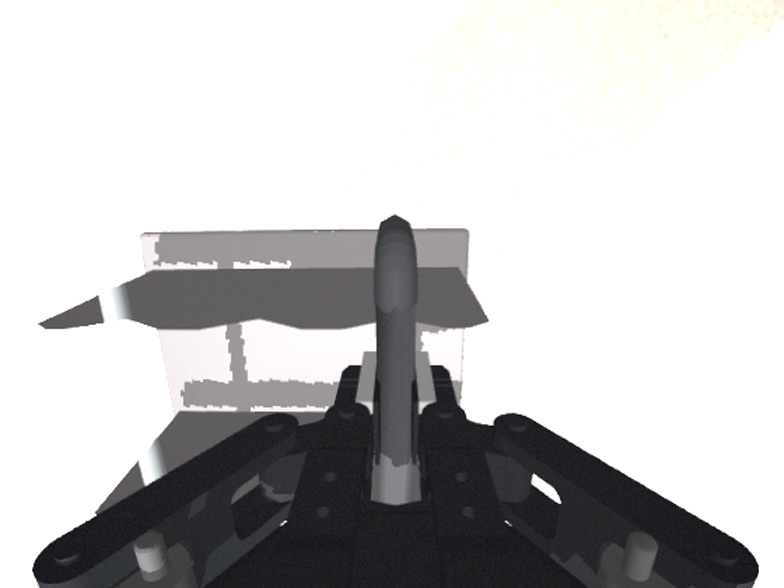

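```bash
python3 -m pendant '[[[0,0,-0.3],0,1],[[0,0,-0.8],0,1],[[0,0,-1],0,1],[[0,0,-1],0,1],[[0,0,-1],0,1],[[0,0,-0.5],0,1]]'
python3 - <<'E'
from plan import *
st()
plan([.6156,.1547,.118],3.089,22,1)
E
```

```text
clock: 22.18
tcp_pos: [0.5328, -0.2525, 0.1183]
orientation: [0.001, -0.11, 0.994, -0.001]
wrist_force: [0.7, -0.2, -1.9]
finger_gap: 0.0101
22.18 tcp [ 0.5328 -0.2525  0.1183] psi -2.9204 gap 0.0101 F [ 0.7 -0.2 -1.9] T [-0.03  0.01  0.01] j6 -0.8
[[[-0.39,0.86,0],0.12,1],[[-0.38,0.87,0],0.12,1],[[-0.37,0.87,0],0.12,1],[[-0.35,0.88,0],0.12,1],[[-0.34,0.88,0],0.12,1],[[-0.33,0.88,0],0.12,1],[[-0.32,0.89,0],0.12,1],[[-0.31,0.89,0],0.12,1],[[-0.3,0.9,0],0.12,1],[[-0.29,0.9,0],0.12,1],[[-0.28,0.9,0],0.12,1],[[-0.27,0.91,0],0.12,1]]
[[[-0.25,0.91,0],0.12,1],[[-0.24,0.91,0],0.12,1],[[-0.23,0.92,0],0.12,1],[[-0.22,0.92,0],0.12,1],[[-0.21,0.92,0],0.12,1],[[-0.2,0.92,0],0.12,1],[[-0.19,0.93,0],0.12,1],[[-0.17,0.93,0],0.12,1],[[-0.16,0.93,0],0.12,1],[[-0.15,0.93,0],0.12,1]]
```

```bash
python3 -m pendant '[[[-0.39,0.86,0],0.12,1],[[-0.38,0.87,0],0.12,1],[[-0.37,0.87,0],0.12,1],[[-0.35,0.88,0],0.12,1],[[-0.34,0.88,0],0.12,1],[[-0.33,0.88,0],0.12,1],[[-0.32,0.89,0],0.12,1],[[-0.31,0.89,0],0.12,1],[[-0.3,0.9,0],0.12,1],[[-0.29,0.9,0],0.12,1],[[-0.28,0.9,0],0.12,1],[[-0.27,0.91,0],0.12,1]]'; python3 -m pendant '[[[-0.25,0.91,0],0.12,1],[[-0.24,0.91,0],0.12,1],[[-0.23,0.92,0],0.12,1],[[-0.22,0.92,0],0.12,1],[[-0.21,0.92,0],0.12,1],[[-0.2,0.92,0],0.12,1],[[-0.19,0.93,0],0.12,1],[[-0.17,0.93,0],0.12,1],[[-0.16,0.93,0],0.12,1],[[-0.15,0.93,0],0.12,1],[[0,0,0],0,1]]'
python3 - <<'E'
from plan import *
st()
for n in("wrist","scene","top"):
    c=env.read_camera(n); import pickle; pickle.dump(c,open(f"ins_{n}.pkl","wb"))
    if n=="wrist": crop(c,0,0,560,420,1.4,"pics/w15.png",1.7); crop(c,225,110,345,220,6.5,"pics/w15b.png",2.2)
    if n=="scene": crop(c,280,150,380,260,5.4,"pics/s15.png",2.0)
    if n=="top": crop(c,230,160,310,220,9,"pics/t15.png",2.0)
    p=proj(c,[.566,.1573,.102]);print(n,p)
E
```

```text
clock: 23.68
tcp_pos: [0.5775, -0.029, 0.1162]
orientation: [-0.0, -0.035, 0.999, -0.0]
wrist_force: [-1.3, 0.1, -2.0]
finger_gap: 0.01
clock: 25.05
tcp_pos: [0.6153, 0.1565, 0.116]
orientation: [-0.0, 0.027, 1.0, -0.0]
wrist_force: [0.1, -0.4, -2.0]
finger_gap: 0.0099
25.05 tcp [0.6153 0.1565 0.116 ] psi 3.0884 gap 0.0099 F [ 0.1 -0.4 -2. ] T [-0.05  0.01 -0.02] j6 0.18
wrist [278.85374018 160.96961082]
scene [325.59908451 217.91415862]
top [267.25541663 192.16093343]
```

View pics/w15b.png

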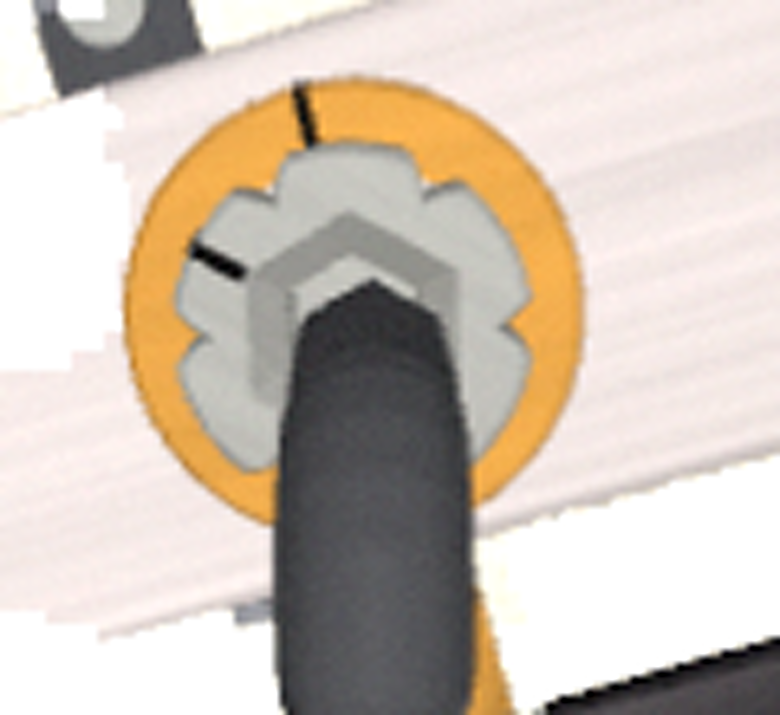

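View pics/s15.png

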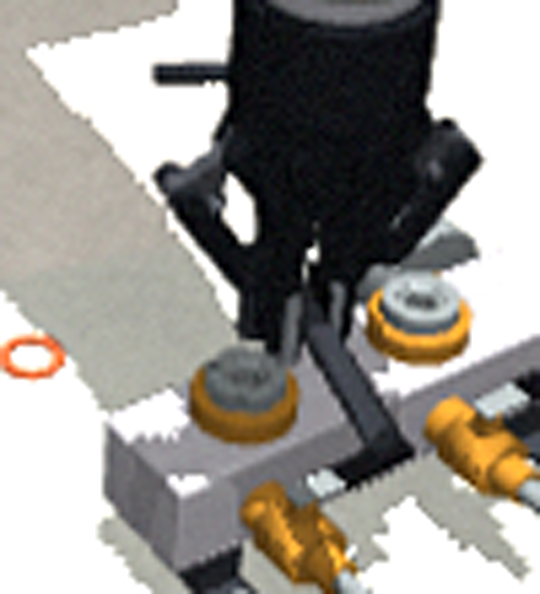

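View pics/w15.png

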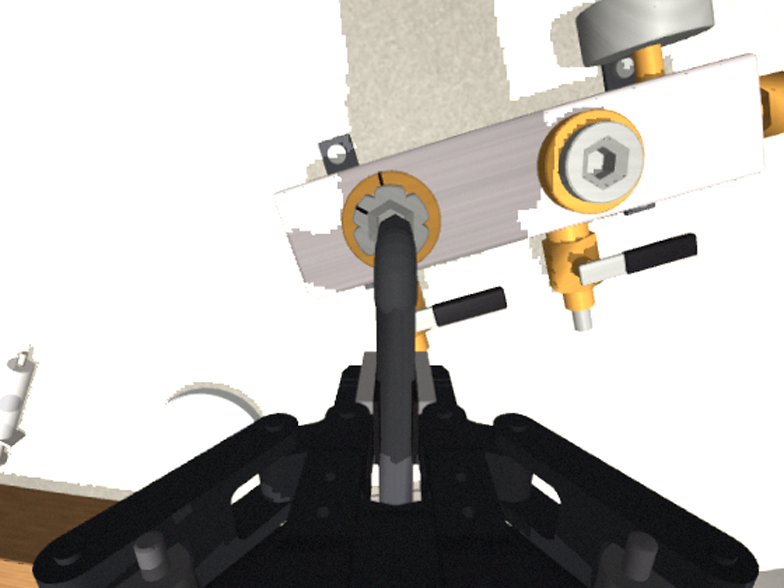

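Run:
```python
from plan import *
import pickle; c=pickle.load(open("ins_wrist.pkl","rb")); s=env.get_state()
f=lambda p,z:at_z(c,(225+(p[0]+.5)/6.5-.5,110+(p[1]+.5)/6.5-.5),z)
ang=lambda v:np.degrees(np.arctan2(v[1],v[0]))
H=[f(p,.102) for p in((350,212),(252,272),(253,403),(455,268))]
print("LU-RU centre-ish",H[1],H[3]); 
# hex centre: fit with radius r, angle
from scipy.optimize import least_squares
def res(q):
    x,y,r,a=q; out=[]
    for k,h in zip((0,1,2,-1),H):
        an=a+k*np.pi/3; out+=[x+r*np.cos(an)-h[0],y+r*np.sin(an)-h[1]]
    return out
r=least_squares(res,[.566,.1573,.0115,np.pi]); print("hex fit",r.x[:3].round(4),"corner angle",np.degrees(r.x[3]).round(1),np.round(r.fun*1000,2))
# notches/collar circle
col=np.array([f(p,.102)[:2] for p in((300,150),(410,152),(180,310),(527,290),(525,370),(185,365),(247,468),(210,215),(475,205))])
def cr(q): return np.hypot(*(col-q[:2]).T)-.018
q=least_squares(cr,[.566,.157]);print("collar centre",q.x.round(4),np.round(q.fun*1000,1))
bo=np.array([f(p,.0925)[:2] for p in((350,77),(126,300),(584,300),(150,200),(560,200),(200,470),(270,520),(250,105),(470,110))])
q2=least_squares(lambda q:np.hypot(*(bo-q[:2]).T)-.024,[.566,.157]);print("boss centre",q2.x.round(4),np.round(q2.fun*1000,1))
C=q.x
for p in((192,247),(242,272)): print("plug line",ang(f(p,.102)[:2]-C))
for p in((298,88),(312,145)): print("boss line",ang(f(p,.0925)[:2]-C))
d=f((242,272),.102)-f((192,247),.102);print("dir plug",ang(-d)); d=f((312,145),.0925)-f((298,88),.0925);print("dir boss",ang(-d))
k=s["tcp_pos"]; a=head(s)-np.pi; u=np.array([np.cos(a),np.sin(a)])
for z in(.118,.122,.126):
    P=f((374,281),z)[:2]; T=P+.00693*u; print(z,"tip centre",T.round(4),"rel tcp along/perp",(T-k[:2])@u, (T-k[:2])@[-u[1],u[0]])
```

```text
LU-RU centre-ish [0.55940785 0.14782668 0.102     ] [0.56010021 0.1676204  0.102     ]
hex fit [0.566  0.1575 0.0119] corner angle 179.1 [-0.06  0.02  0.48 -0.47 -0.54  0.17  0.12  0.29]
collar centre [0.5658 0.1575] [ 0.2  0.1 -0.8 -0.6 -0.7 -0.9 -0.6 -0.  -1.1]
boss centre [0.5655 0.1577] [-0.2 -0.2 -0.6  0.1 -0.3 -0.8 -0.5 -0.3 -0.5]
plug line -120.72591916498035
plug line -121.13042867673047
boss line -169.2866590447225
boss line -169.2264069405643
dir plug -119.79657349459764
dir boss -169.4755004521584
0.118 tip centre [0.566  0.1594] rel tcp along/perp -0.049305151301937626 0.0017474018371403566
0.122 tip centre [0.5655 0.1594] rel tcp along/perp -0.049777037072853636 0.001750995791933661
0.126 tip centre [0.565  0.1595] rel tcp along/perp -0.05024892284376953 0.0017545897467269728
```

```bash
python3 -m pendant '[[[-0.02,0,0],-0.35,1],[[0,0,0.4],0,1],[[0,0,0.4],0,1],[[0,0,0.3],0,1],[[0,0,0],0,1]]' 120
python3 - <<'E'
from plan import *
st()
c=env.read_camera("wrist"); crop(c,225,110,345,220,6.5,"pics/w16.png",2.2)
E
```

```text
clock: 25.82
tcp_pos: [0.6152, 0.1554, 0.0933]
orientation: [-0.001, 0.009, 1.0, -0.0]
wrist_force: [0.3, -0.1, -2.2]
finger_gap: 0.0093
25.82 tcp [0.6152 0.1554 0.0933] psi 3.1231 gap 0.0093 F [ 0.3 -0.1 -2.2] T [ 0.02 -0.03  0.04] j6 0.14
```

View pics/w16.png

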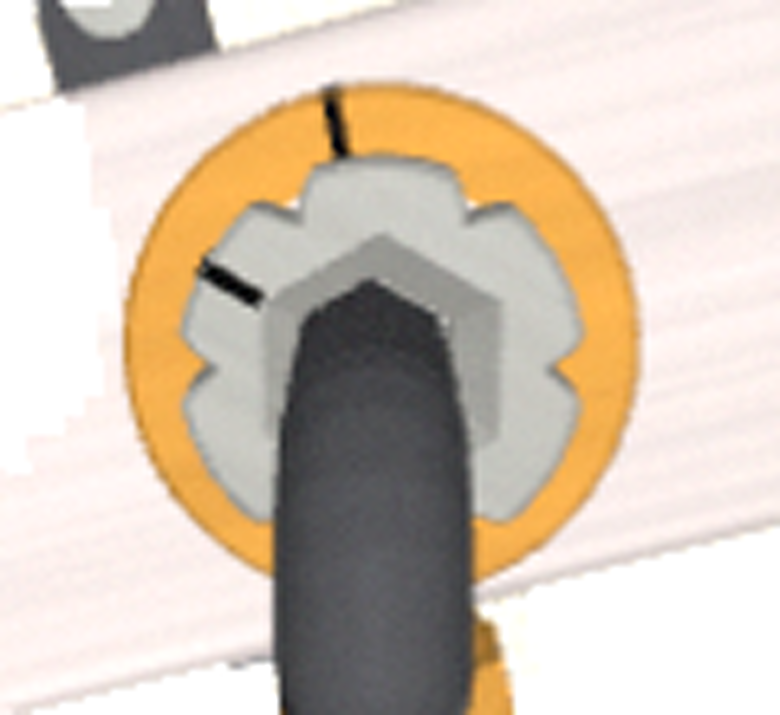

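```bash
python3 -m pendant '[[[0,0.035,0.15],0,1],[[0,0,0.15],0,1],[[0,0,0.1],0,1],[[0,0,0],0,1]]'; python3 -m pendant '[[[0,0,0.1],0,1],[[0,0,0.1],0,1],[[0,0,0],0,1]]'
```

```text
clock: 26.38
tcp_pos: [0.616, 0.1562, 0.0862]
orientation: [0.0, 0.009, 1.0, -0.0]
wrist_force: [4.8, 0.5, -1.4]
finger_gap: 0.0098
clock: 26.75
tcp_pos: [0.6161, 0.1562, 0.0821]
orientation: [0.0, 0.009, 1.0, -0.0]
wrist_force: [-1.1, -1.8, 0.7]
finger_gap: 0.0097
```

```bash
python3 -m pendant '[[[0,0,0.1],0,1],[[0,0,0],0,1]]'; python3 -m pendant '[[[0,0,0.06],0,1],[[0,0,0],0,1]]';  python3 - <<'E'
from plan import *
st()
c=env.read_camera("wrist"); crop(c,225,110,345,220,6.5,"pics/w17.png",2.2)
c=env.read_camera("scene");crop(c,280,170,380,260,6,"pics/s17.png",2.0)
E
```

```text
clock: 27.0
tcp_pos: [0.6159, 0.1562, 0.0801]
orientation: [0.0, 0.009, 1.0, -0.0]
wrist_force: [-0.4, -1.2, -1.1]
finger_gap: 0.0094
clock: 27.25
tcp_pos: [0.6162, 0.1562, 0.0794]
orientation: [0.001, 0.009, 1.0, 0.0]
wrist_force: [2.5, 0.4, 0.3]
finger_gap: 0.0092
27.25 tcp [0.6162 0.1562 0.0794] psi 3.1231 gap 0.0092 F [2.5 0.4 0.3] T [ 0.02 -1.31 -0.03] j6 0.14
```

View pics/w17.png

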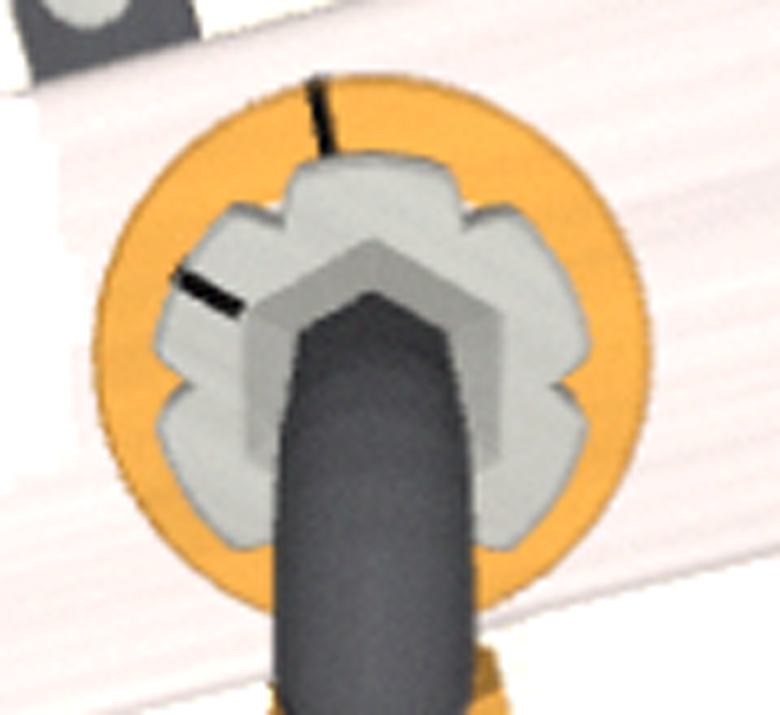

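View pics/s17.png

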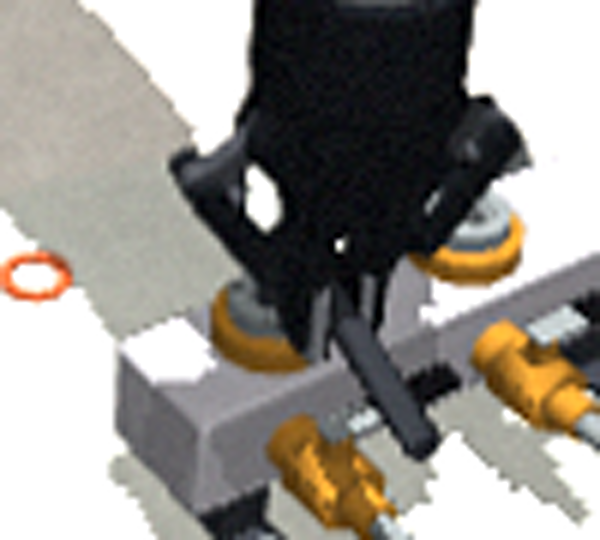

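```bash
python3 -m pendant '[[[0,0,-0.06],0,1],[[0.01,-0.13,0],0.5,1],[[0.014,-0.26,0],1,1],[[0.014,-0.26,0],1,1],[[0.014,-0.26,0],1,1]]';  python3 - <<'E'
from plan import *
st(); s=env.get_state(); th=head(s)-np.pi; print("centre",(s["tcp_pos"][:2]-.0503*np.array([np.cos(th),np.sin(th)])).round(4), np.degrees(th))
E
```

```text
clock: 27.98
tcp_pos: [0.6125, 0.1394, 0.0801]
orientation: [0.0, 0.192, 0.981, 0.001]
wrist_force: [4.3, 2.4, -1.6]
finger_gap: 0.0093
27.98 tcp [0.6125 0.1394 0.0801] psi 2.7557 gap 0.0093 F [ 4.3  2.4 -1.6] T [ 0.58 -0.9   0.83] j6 0.48
centre [0.5659 0.1584] -22.109887624521743
```

```bash
python3 -m pendant '[[[0.014,-0.26,0],1,1],[[0.014,-0.26,0],1,1],[[0.014,-0.26,0],1,1],[[0.014,-0.26,0],1,1],[[0,0,0],0,1]]';  python3 - <<'E'
from plan import *
st(); s=env.get_state(); th=head(s)-np.pi; print("centre",(s["tcp_pos"][:2]-.0503*np.array([np.cos(th),np.sin(th)])).round(4), np.degrees(th))
c=env.read_camera("wrist"); crop(c,225,100,345,220,5,"pics/w18.png",2.2)
E
```

```text
clock: 28.6
tcp_pos: [0.601, 0.1216, 0.0803]
orientation: [0.001, 0.39, 0.921, 0.001]
wrist_force: [3.9, 1.1, -2.7]
finger_gap: 0.0096
28.6 tcp [0.601  0.1216 0.0803] psi 2.3398 gap 0.0096 F [ 3.9  1.1 -2.7] T [ 0.41 -0.31  0.69] j6 0.87
centre [0.566  0.1578] -45.938889769186005
```

View pics/w18.png

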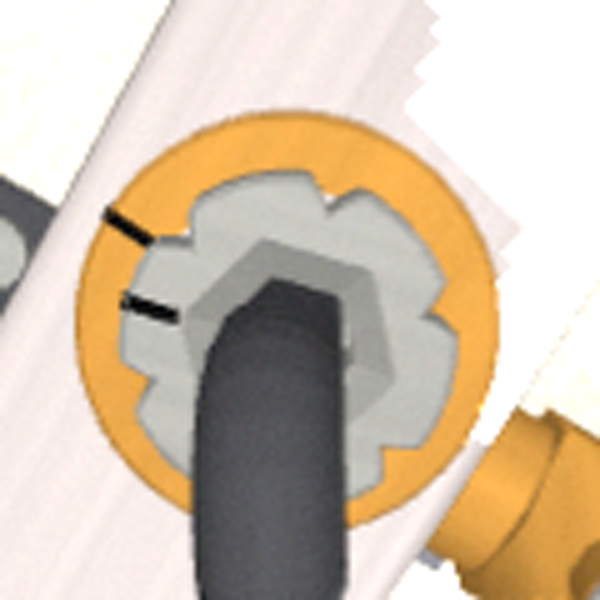

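```bash
cat > rem.py <<'E'
from plan import *
def rem(c,x0,y0,k,pl,bl,C=(.5659,.1576)):
    f=lambda p,z:at_z(c,(x0+(p[0]+.5)/k-.5,y0+(p[1]+.5)/k-.5),z)[:2]
    an=lambda v:np.degrees(np.arctan2(v[1],v[0]))
    a=[an(f(p,.102)-C) for p in pl]; b=[an(f(p,.0925)-C) for p in bl]
    print("plug",np.round(a,1),"boss",np.round(b,1),"left to turn cw deg",(np.mean(a)-np.mean(b)).round(1))
E
python3 - <<'E'
from rem import *
c=env.read_camera("wrist")
rem(c,225,100,5,[(122,300),(178,317)],[(105,213),(153,242)])
E
```

```text
plug [-151.8 -151.1] boss [-169.  -169.6] left to turn cw deg 17.8
```

```bash
python3 -m pendant '[[[0.014,-0.26,0],1,1],[[0.014,-0.26,0],1,1],[[0.014,-0.26,0],1,1],[[0,0,0],0,1]]';  python3 - <<'E'
from plan import *
st(); s=env.get_state(); th=head(s)-np.pi; print("centre",(s["tcp_pos"][:2]-.0503*np.array([np.cos(th),np.sin(th)])).round(4), np.degrees(th))
c=env.read_camera("wrist"); crop(c,225,100,345,220,5,"pics/w19.png",2.2)
E
```

```text
clock: 29.2
tcp_pos: [0.5882, 0.1127, 0.0803]
orientation: [0.0, 0.529, 0.848, 0.0]
wrist_force: [5.1, 0.9, -2.5]
finger_gap: 0.0096
29.2 tcp [0.5882 0.1127 0.0803] psi 2.0258 gap 0.0096 F [ 5.1  0.9 -2.5] T [ 0.28 -1.17  0.66] j6 1.17
centre [0.5661 0.1579] -63.93199113599152
```

View pics/w19.png

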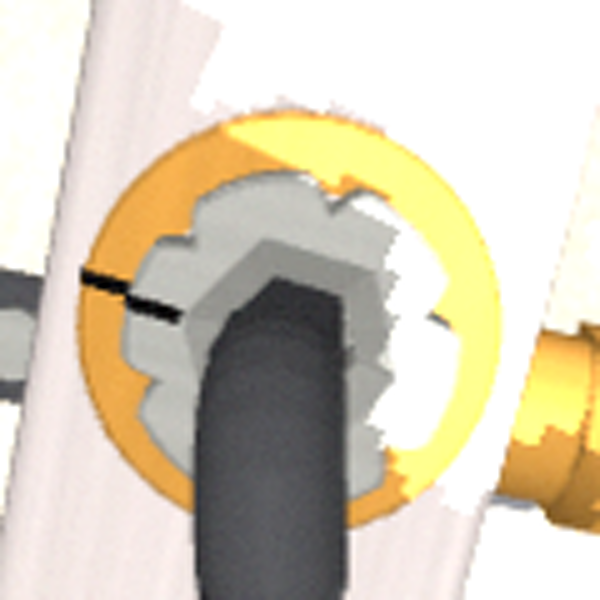

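Run:
```python
from rem import *
c=env.read_camera("wrist")
rem(c,225,100,5,[(125,298),(180,317)],[(82,273),(127,293)])
s=env.read_camera("scene"); crop(s,270,170,390,260,6,"pics/s19.png",2.0); 
t=env.read_camera("top"); crop(t,230,160,310,220,9,"pics/t19.png",2)
```

```text
plug [-170.4 -169. ] boss [-169.9 -167.5] left to turn cw deg -1.1
```

View pics/s19.png

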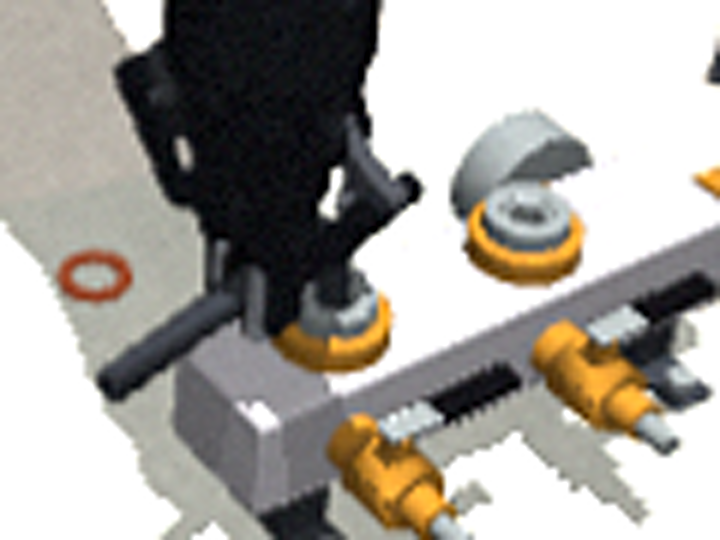

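View pics/t19.png

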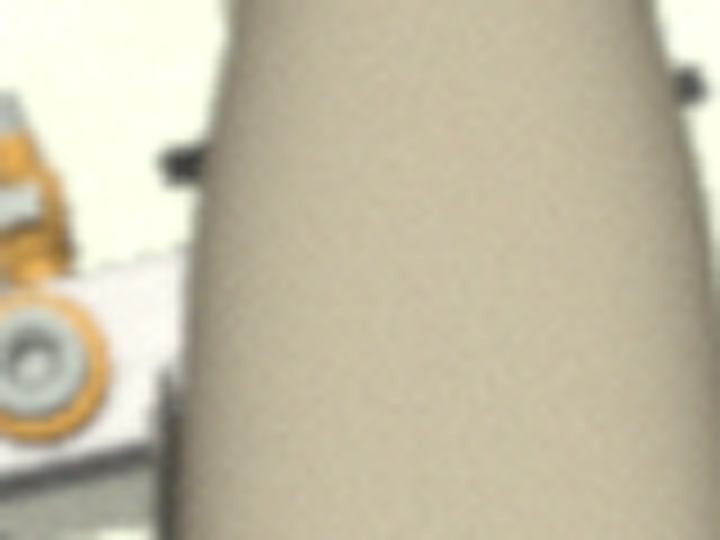

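```bash
python3 -m pendant '[[[0,0,0],0,1],[[0,0.09,0],-0.33,1],[[0,0.09,0],-0.33,1],[[0,0,0],0,1]]';  python3 - <<'E'
from plan import *
st()
E
```

```text
clock: 29.9
tcp_pos: [0.5908, 0.114, 0.0802]
orientation: [-0.0, 0.5, 0.866, -0.0]
wrist_force: [3.0, 0.3, 0.3]
finger_gap: 0.0092
29.9 tcp [0.5908 0.114  0.0802] psi 2.0934 gap 0.0092 F [3.  0.3 0.3] T [ 0.18 -0.75  0.3 ] j6 1.11
```

```bash
python3 -m pendant '[[[0,0.09,0],-0.33,1],[[0,0,0],0,1]]';  python3 - <<'E'
from plan import *
st()
c=env.read_camera("wrist"); crop(c,225,100,345,220,5,"pics/w20.png",2.2)
E
```

```text
clock: 30.15
tcp_pos: [0.5924, 0.115, 0.0801]
orientation: [-0.0, 0.486, 0.874, -0.0]
wrist_force: [7.5, 2.3, 6.9]
finger_gap: 0.0094
30.15 tcp [0.5924 0.115  0.0801] psi 2.1276 gap 0.0094 F [7.5 2.3 6.9] T [-0.58 -2.62  0.13] j6 1.07
```

View pics/w20.png

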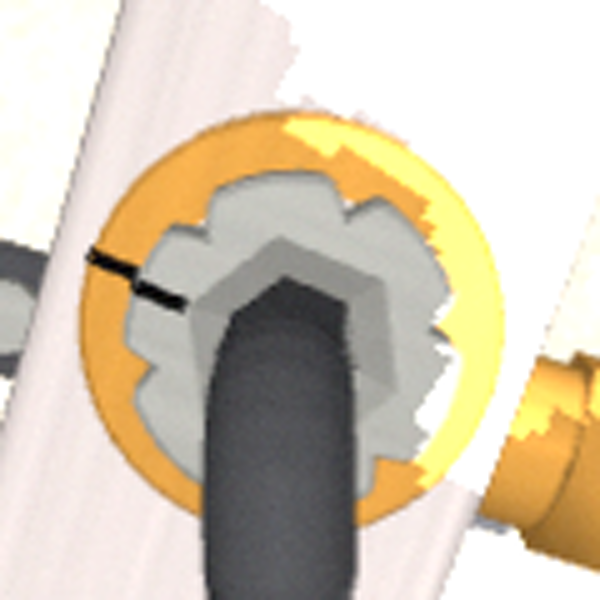

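```bash
python3 -m pendant '[[[0,0,-0.2],0,1],[[0,0,-0.3],0,1],[[0,0,-0.4],0,1],[[0,0,-0.5],0,1],[[0,0,-0.6],0,1],[[0,0,0],0,1]]';  python3 - <<'E'
from plan import *
st()
c=env.read_camera("wrist"); crop(c,225,100,345,220,5,"pics/w21.png",2.2)
import pickle; pickle.dump(c,open("lift.pkl","wb"))
s=env.read_camera("scene"); crop(s,260,150,390,260,5.5,"pics/s21.png",2.0); 
E
```

```text
clock: 30.95
tcp_pos: [0.5932, 0.115, 0.1218]
orientation: [0.001, 0.486, 0.874, 0.001]
wrist_force: [-0.9, 0.5, -1.8]
finger_gap: 0.0096
30.95 tcp [0.5932 0.115  0.1218] psi 2.1272 gap 0.0096 F [-0.9  0.5 -1.8] T [-0.01  0.03 -0.02] j6 1.07
```

View pics/w21.png

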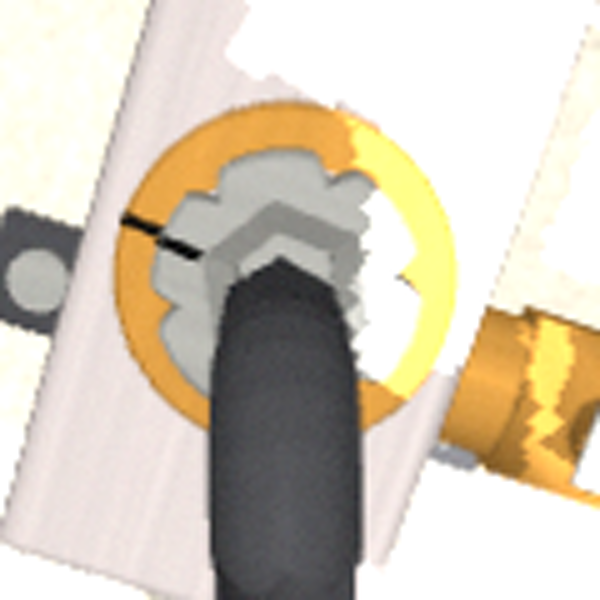

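View pics/s21.png

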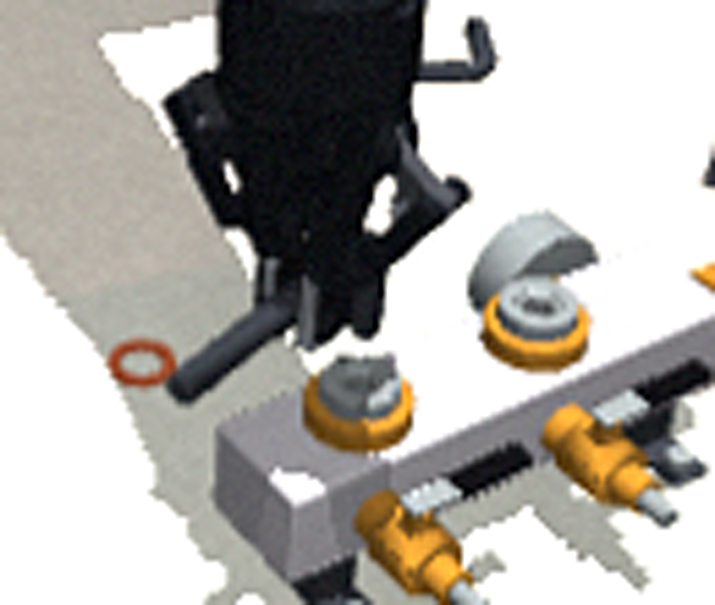

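Run:
```python
from plan import *
import pickle; c=pickle.load(open("lift.pkl","rb")); s=env.get_state()
f=lambda p,z:at_z(c,(225+(p[0]+.5)/5-.5,100+(p[1]+.5)/5-.5),z)
k=s["tcp_pos"]; a=head(s)-np.pi; u=np.array([np.cos(a),np.sin(a)])
for z in(.122,.128,.132):
    T=f((283,259),z)[:2]+.00693*u; print(z,T.round(4),(T-k[:2])@u, (T-k[:2])@[-u[1],u[0]])
plan([.5321,-.2514,.118],-2.92,24,1)
```

```text
0.122 [0.5658 0.1568] -0.04956846256296315 -0.00038069542512645174
0.128 [0.5655 0.1574] -0.05026066396119231 -0.0003690095795584568
0.132 [0.5652 0.1578] -0.05072213156001182 -0.00036121901584655614
[[[-0.58,-0.51,0],-0.49,1],[[-0.55,-0.54,0],-0.49,1],[[-0.53,-0.57,0],-0.49,1],[[-0.5,-0.59,0],-0.49,1],[[-0.47,-0.62,0],-0.49,1],[[-0.43,-0.64,0],-0.49,1],[[-0.4,-0.66,0],-0.49,1],[[-0.36,-0.68,0],-0.49,1],[[-0.33,-0.7,0],-0.49,1],[[-0.29,-0.72,0],-0.49,1],[[-0.26,-0.73,0],-0.49,1],[[-0.22,-0.74,0],-0.49,1]]
[[[-0.18,-0.75,0],-0.49,1],[[-0.14,-0.76,0],-0.49,1],[[-0.1,-0.77,0],-0.49,1],[[-0.06,-0.77,0],-0.49,1],[[-0.02,-0.77,0],-0.49,1],[[0.02,-0.77,0],-0.49,1],[[0.06,-0.77,0],-0.49,1],[[0.1,-0.77,0],-0.49,1],[[0.14,-0.76,0],-0.49,1],[[0.18,-0.75,0],-0.49,1],[[0.21,-0.74,0],-0.49,1],[[0.25,-0.73,0],-0.49,1]]
```

```bash
python3 -m pendant '[[[-0.58,-0.51,0],-0.49,1],[[-0.55,-0.54,0],-0.49,1],[[-0.53,-0.57,0],-0.49,1],[[-0.5,-0.59,0],-0.49,1],[[-0.47,-0.62,0],-0.49,1],[[-0.43,-0.64,0],-0.49,1],[[-0.4,-0.66,0],-0.49,1],[[-0.36,-0.68,0],-0.49,1],[[-0.33,-0.7,0],-0.49,1],[[-0.29,-0.72,0],-0.49,1],[[-0.26,-0.73,0],-0.49,1],[[-0.22,-0.74,0],-0.49,1]]'; python3 -m pendant '[[[-0.18,-0.75,0],-0.49,1],[[-0.14,-0.76,0],-0.49,1],[[-0.1,-0.77,0],-0.49,1],[[-0.06,-0.77,0],-0.49,1],[[-0.02,-0.77,0],-0.49,1],[[0.02,-0.77,0],-0.49,1],[[0.06,-0.77,0],-0.49,1],[[0.1,-0.77,0],-0.49,1],[[0.14,-0.76,0],-0.49,1],[[0.18,-0.75,0],-0.49,1],[[0.21,-0.74,0],-0.49,1],[[0.25,-0.73,0],-0.49,1]]'
python3 - <<'E'
from plan import *
plan([.5321,-.2514,.05],-2.92,4,1); st()
c=env.read_camera("wrist"); crop(c,0,0,560,420,1.4,"pics/w22.png",1.9)
import pickle; pickle.dump(c,open("hang.pkl","wb"))
s=env.read_camera("scene"); crop(s,85,150,255,290,4.6,"pics/s22.png",2.0)
E
```

```text
clock: 32.55
tcp_pos: [0.5615, -0.0686, 0.1196]
orientation: [-0.001, 0.197, 0.98, -0.0]
wrist_force: [-0.7, -0.2, -1.4]
finger_gap: 0.0094
clock: 34.05
tcp_pos: [0.5308, -0.2512, 0.1196]
orientation: [-0.0, -0.109, 0.994, 0.0]
wrist_force: [0.1, -0.4, -1.1]
finger_gap: 0.0091
[[[-0.02,-0.01,0.87],-0.01,1],[[-0.02,-0.01,0.87],-0.01,1],[[-0.02,-0.01,0.87],-0.01,1],[[-0.02,-0.01,0.87],-0.01,1]]
34.05 tcp [ 0.5308 -0.2512  0.1196] psi -2.9227 gap 0.0091 F [ 0.1 -0.4 -1.1] T [-0.    0.02 -0.01] j6 -0.8
```

View pics/w22.png

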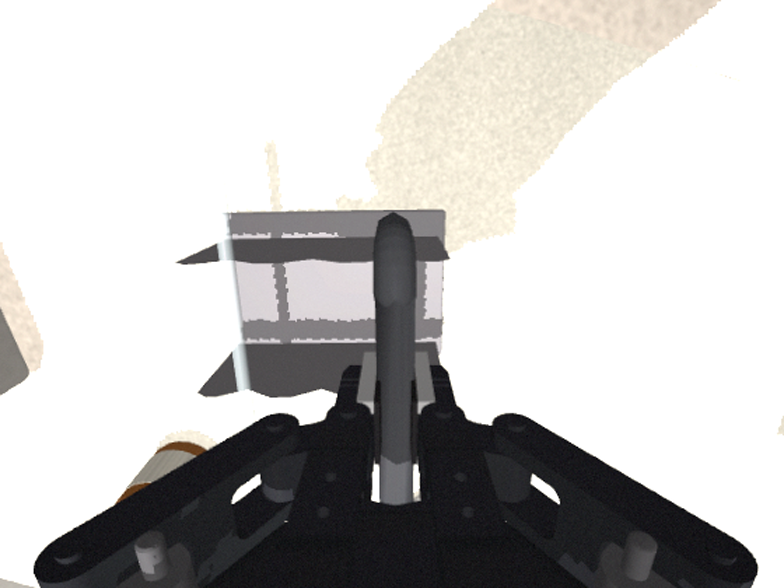

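View pics/s22.png

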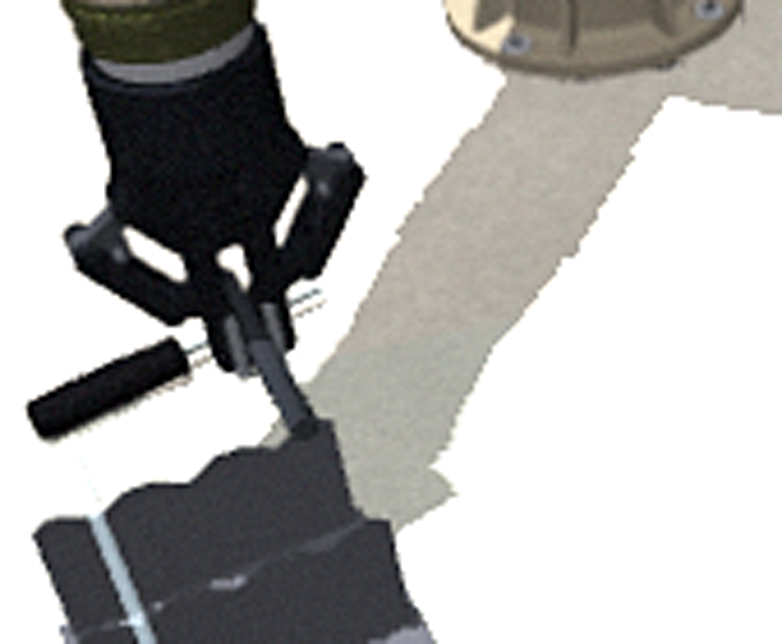

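```bash
python3 -m pendant '[[[-0.02,0,0.8],0,1],[[-0.02,0,0.8],0,1],[[-0.02,0,0.8],0,1],[[0,0,0.8],0,1],[[0,0,0.8],0,1],[[0,0,0],0,1]]'
python3 - <<'E'
from plan import *
st()
c=env.read_camera("wrist"); crop(c,0,0,560,420,1.4,"pics/w23.png",1.9)
E
```

```text
clock: 34.9
tcp_pos: [0.5313, -0.2499, 0.0383]
orientation: [-0.001, -0.108, 0.994, 0.001]
wrist_force: [-0.4, 0.1, -2.2]
finger_gap: 0.0094
34.9 tcp [ 0.5313 -0.2499  0.0383] psi -2.9245 gap 0.0094 F [-0.4  0.1 -2.2] T [-0.02  0.03  0.01] j6 -0.79
```

View pics/w23.png

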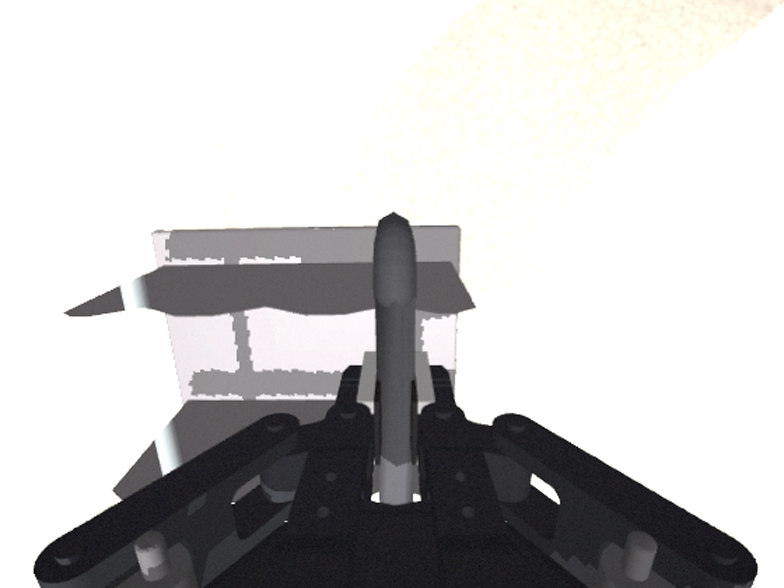

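```bash
python3 -m pendant '[[[0,-0.07,0.25],0,1],[[0,0,0.25],0,1],[[0,0,0],0,1]]'; python3 -m pendant '[[[0,0,0.1],0,1],[[0,0,0],0,1]]'; python3 -m pendant '[[[0,0,0.06],0,1],[[0,0,0],0,1]]'
```

```text
clock: 35.33
tcp_pos: [0.5326, -0.252, 0.0299]
orientation: [-0.0, -0.108, 0.994, 0.0]
wrist_force: [0.8, 0.5, -1.5]
finger_gap: 0.0095
clock: 35.58
tcp_pos: [0.5328, -0.2521, 0.0282]
orientation: [-0.0, -0.108, 0.994, -0.0]
wrist_force: [0.4, 0.2, -1.9]
finger_gap: 0.0094
clock: 35.83
tcp_pos: [0.5328, -0.2521, 0.027]
orientation: [-0.0, -0.108, 0.994, -0.0]
wrist_force: [-0.7, -0.6, -1.9]
finger_gap: 0.0092
```

```bash
python3 -m pendant '[[[0,0,0.06],0,1],[[0,0,0],0,1]]'; python3 -m pendant '[[[0,0,0.06],0,1],[[0,0,0],0,1]]'
```

```text
clock: 36.08
tcp_pos: [0.5327, -0.2521, 0.0257]
orientation: [-0.0, -0.108, 0.994, 0.0]
wrist_force: [-0.7, 0.2, -0.8]
finger_gap: 0.0095
clock: 36.33
tcp_pos: [0.5329, -0.252, 0.0251]
orientation: [0.0, -0.108, 0.994, -0.0]
wrist_force: [-1.1, 1.0, 3.0]
finger_gap: 0.0091
```

```bash
python3 -m pendant '[[[0,0,0],0,0.2],[[0,0,0],0,-1],[[0,0,0],0,-1],[[0,0,0],0,-1],[[0,0,0],0,-1]]'
python3 - <<'E'
from plan import *
st()
c=env.read_camera("wrist"); crop(c,0,0,560,420,1.4,"pics/w24.png",1.9)
c=env.read_camera("scene"); crop(c,85,190,255,330,4.6,"pics/s24.png",2.0)
E
```

```text
clock: 36.95
tcp_pos: [0.5328, -0.2521, 0.0246]
orientation: [-0.0, -0.108, 0.994, -0.0]
wrist_force: [-0.0, -0.7, -0.4]
finger_gap: 0.0855
36.95 tcp [ 0.5328 -0.2521  0.0246] psi -2.9245 gap 0.0855 F [-0.  -0.7 -0.4] T [-0.   -0.02 -0.01] j6 -0.8
```

View pics/w24.png

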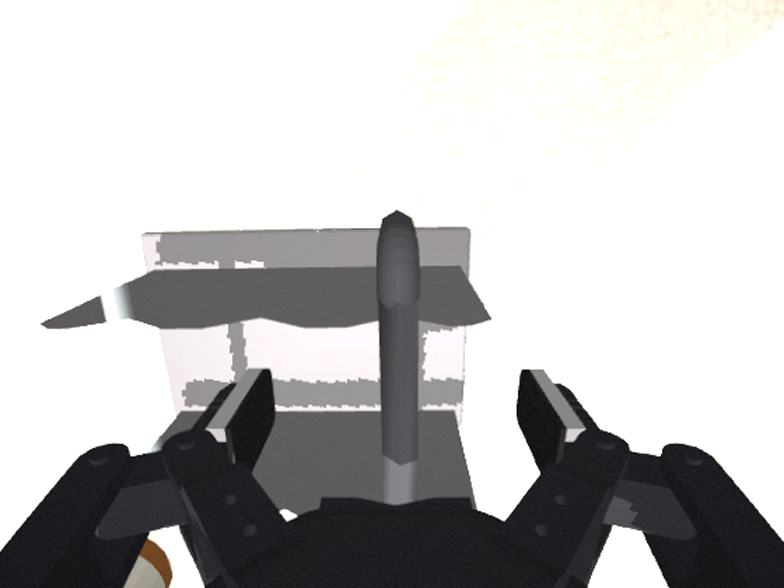

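View pics/s24.png

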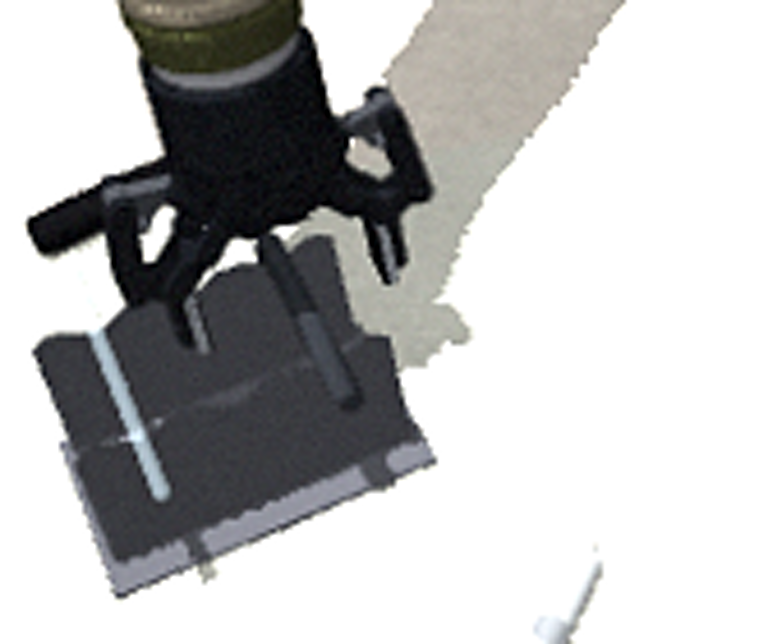

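```bash
python3 -m pendant '[[[0,0,-0.4],0,-1],[[0,0,-0.8],0,-1],[[0,0,-1],0,-1],[[0,0,-1],0,-1],[[0,0,-1],0,-1],[[0,0,-1],0,-1],[[0,0,0],0,-1],[[0,0,0],0,-1]]'
python3 - <<'E'
from rem import *
import pickle
rem(pickle.load(open("lift.pkl","rb")),225,100,5,[(160,239),(199,256)],[(122,218),(158,235)])
st()
c=env.read_camera("wrist"); crop(c,0,0,560,420,1.4,"pics/w25.png",1.7)
c=env.read_camera("scene"); crop(c,85,170,405,330,2.4,"pics/s25.png",2.0)
# hung key check: free end and bend top in rack frame
E
```

```text
clock: 38.05
tcp_pos: [0.5327, -0.252, 0.1286]
orientation: [0.0, -0.108, 0.994, -0.0]
wrist_force: [0.0, 0.0, -0.1]
finger_gap: 0.085
plug [-169.9 -169. ] boss [-168.8 -167.5] left to turn cw deg -1.3
38.05 tcp [ 0.5327 -0.252   0.1286] psi -2.9245 gap 0.085 F [ 0.   0.  -0.1] T [ 0.02 -0.    0.02] j6 -0.8
```

View pics/w25.png

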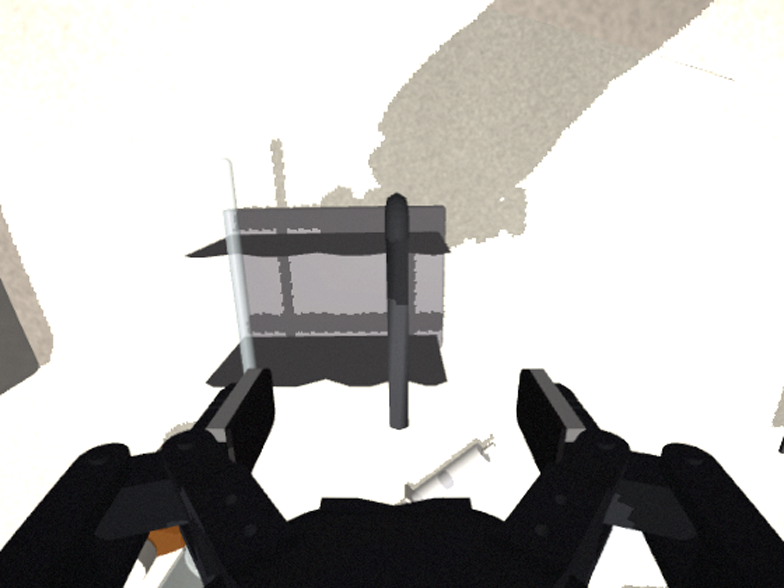

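View pics/s25.png

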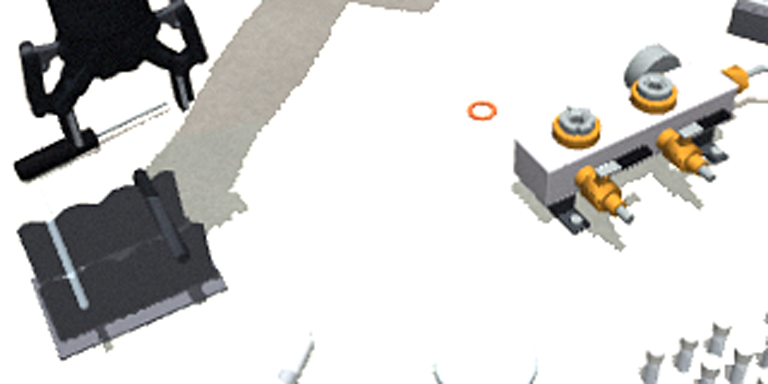

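Run:
```python
from plan import *
c=env.read_camera("wrist"); R=np.array([[np.cos(.226),-np.sin(.226)],[np.sin(.226),np.cos(.226)]])
E=at_z(c,(399/1.4,426/1.4),.082)[:2]; print("free end in rack",(R.T@(E-[.5515,-.2923])).round(4),"-> mid x", ((R.T@(E-[.5515,-.2923]))[0]-.0655).round(4))
env.hand_in(); print(env.get_state()["clock"])
```

```text
free end in rack [0.0703 0.046 ] -> mid x 0.0048
the job is handed in; nothing more can be done
the job is handed in; nothing more can be done
```

The job is done and handed in at about 38 s of the 67 s. The vent plug is slackened to its mark and the key hangs in the rest again, released.

- **Key:** I took the right-hand one of the two look-alikes and laid it flat in the rest's free notch at y = +45. When let go, it rolled over so its short arm pointed down.
- **Vent plug:** I took the key again by the long arm and seated it about 15 mm deep in the notched plug. I then turned it clockwise about 48° until the two lines met.
- **Last checks:** In the picture taken after the key was lifted out, the plug's line is about 1.3° (0.02 rad) past the boss's line; the limit is 0.12 rad. The key lies across both end plates with its centre about 5 mm from midway and the short arm down. The gripper is open and well above it. I did not touch the plain plug, and the bystanders visible in the last pictures were where they started.

**What went wrong or disagreed:**
- **Fingertips:** They ended about 36–43 mm behind the reported TCP, not at it. My first grip closed on nothing above the key; I measured the offset and corrected every height for it.
- **Finger opening:** It read 9–10 mm on the 12 mm key.
- **Play and slip:** The tool had to turn about 14° further than the plug, through play in the hex and slip or give in the grip. I set the end angle from the pictures, not from the tool's turn.

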